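# Pack culture dishes into the transport case and latch it

### The arm

A 6-joint arm with a two-finger parallel gripper is mounted at the origin on the work surface. World frame = base frame: x ahead of the robot, y to its left, z up, the work surface at z = 0. Lengths are in m, angles in rad, forces in N, time in s.
With the tool pointing down it reaches from about 0.375 to 0.825 m from the base axis. Payload 5.5 kg.
Tool frame: the origin (TCP) lies on the centre line of the jaws, within the pads' length; the fingertips stand 17 mm ahead of it and the grasp point (between the pads) lies 2 mm behind it; z points along the fingers, y is the direction in which the jaws open and shut (so a half turn about z gives the same grasp; the last joint's range is limited). The gripper opens to 85 mm and grips with 20 to 120 N. Pads are 22 mm wide; open, the fingers measure 114 mm over their backs; the gripper's body (76 mm by 85 mm) begins 54 mm behind the grasp point. The pads swing forward as they close: fully open they stand 13 mm farther back than shut.
Start: joints at [-1.318, 0.314, -0.047, 1.21, 0, 1.571], TCP at [0.15, -0.581, 0.248] pointing down, gripper open.
Joint ranges: [-2.67, 2.67], [-0.69, 1.73], [-1.03, 1.25], [-2.08, 2.16], [-1.42, 1.45], [-3.14, 3.14]. Speed limits (rad/s): [2.39, 2.39, 3.01, 3.14, 3.14, 3.14].

### API

Orientations are given as [roll, pitch, yaw] about the fixed x, y, z axes, in that order (R = Rz(yaw) Ry(pitch) Rx(roll)).
In Python, from rig import robot gives the robot as it stands. The module is installed in compiled form; this text tells all that it offers.
- The arm moves only by the tool send_rows, never from a script. Its arguments are lists of equal length, an entry for each row: "claw": the closure, from 0 (fully open) to 1 (shut); "xyz": the shift along the tool's x, y, z in cm, a list of three; "delta_rot": the turn, a rotation vector about the tool's x, y, z in rad, a list of three. A call has 1 to 5 rows; each row is the pose to reach, as a shift and turn from the pose measured when the call began, along the tool's axes at that moment; what a row does not reach only later rows make up. A row lasts 1/8 s, in which the tool goes at most 62.5 mm and 10.7 degrees, less where a joint would pass 70% of its speed; a pose out of reach is approached as far as the arm can. A call with a gripper value outside its range is refused whole. The fingers move at their own pace and stop on an object; the grip force is fixed at half the most. Time passes only in rows, so rows that repeat a pose let the fingers close. It gives the time, the measured TCP pose, the force and the opening at its end, in the units of the state.
- robot.sense(): the state, without advancing time (a new reading comes with each control period).
- robot.camera(name): name is "scene" or "top" or "wrist"; returns a dict with "frame" (420x560x3 uint8, blue, green, red), "range_z" (420x560 float32, m along the optical axis (not along the pixel's ray), 0 where there is no reading), "intrinsics" (3x3 intrinsics, pixels), "rvec" (rotation vector, rad) and "tvec" (3), from world to camera coordinates, as OpenCV has them. Camera axes: x right, y down, z forward; pixel columns grow to the right and rows downward; lengths in m; the calibration is good to about 2 mm. A picture is of the moment at which its call begins.
- robot.close_job(): hands the job in, once; it reports no verdict.
Trained networks look in a picture, given as the dict that the camera call returned (one of the last four; its "shot" number tells which), for a name from the list of things; names that differ only in an ending like _2 or _b are one class to them, and where a whole thing is asked for, a point or a joint stands for the part that bears it (a point fixed in the world has none). Each returns a list of dicts, best first, with "score" (0 to 1); they miss things now and then, are a little off and sometimes report something else, mostly with a low value. They report only what shows in the picture. A call takes as long as a camera call. They do not tell look-alikes from the thing itself.
- robot.recognise(picture, target): "position" ([x, y, z] in m, in world coordinates, good to about 4 mm: the middle of the surface that is visible of it).
- robot.cut_out(picture, target): "pixels" (420x560 bool, what is visible of it).
The state is a dict: "time_s": time; "joints": joint angles; "joint_vel": joint speeds; "joint_torque": joint torques, N m; "ee_pos": TCP position; "tcp_rot": TCP orientation; "contact_force": force on the tool from outside, world axes, zero at the start; "ft_torque": the same for the moment, N m; "grip_width": finger opening in m.
Only numpy, scipy, OpenCV 4.12 (cv2) and the standard library are available. Lean on these libraries where they do the work, as an engineer would, in place of code of your own. Each camera call takes 0.05 s, during which the arm holds its last target. There are 200 camera calls.

### The job

Get the culture dishes ready for transport: first lift the pipette-tip box out of the open case and stand it in the metal tray, then stand every small lidded glass dish from the white mat upright on the floor of the case, and shut the lid. Then lay the latch's wire loop over so that its cross-bar sits behind the keeper on the lid while the lever is still up, and press the lever down flat past its snap point so that it holds the lid shut. Leave the wash bottle, the spirit lamp and the stack of plates beyond the case alone.

Things in the scene. Friction and masses are not known exactly. Their poses are not given: they have to be found in the camera images.
- case: Grey transport case, fixed. Origin: centre of the tub's underside; x to the hinge side (robot's left), y along its length (roughly towards the robot), z up. Tub 122 x 262 mm (x, y), 50 high, walls and floor 6 thick: inside 110 x 250, floor at z 6. On the -x side a front panel slopes down at 25 degrees from (x -61, z 50) to (x -143, z 12) mm; the draw latch sits mid-slope (y 0).
- lid (a joint): Lid angle: 0 shut, to 2.5 rad open (leaning well back). Hinge line along y at case (x 61, z 50) mm. Stiff: stays where left, needs about 2.5 N at its free edge. Shut, it is a plate at z 50 to 64 mm, x -54 to 61, 262 long in y. Open, its top face looks out to +x; push its free edge from there over towards -x, then down from above, beside the keeper.
- lid_edge (a point): Middle of the lid's free edge (half-way through its thickness), 115 mm from the hinge line.
- keeper (a point): Keeper on the lid's top face: upright steel plate 4 mm thick, 22 wide (y), with a 4 mm foot plate behind it. Point: bottom of the plate's back (hinge-side) face, on the foot; the plate rises 15 mm above. Lid shut: x towards the hinge, z up, point at case (x -45, y 0, z 68) mm. Drawn tight, the cross-bar's middle is about 4 mm in +x and 6 mm in +z from here.
- lever (a joint): Latch lever: 0 flat on the slope (pointing down-slope), grows as it swings up and over to the lid; 2.0 rad upright, 2.1 the stop. Plate 30 mm wide (y), 5 thick, 8 to 54 mm from its pivot; friction holds it (1.5 N at the tip). Loop hooked: pull begins near 0.95 rad, dead point near 0.17, then it snaps flat and stays. Pressing its outer half takes about 5 N.
- latch_pivot (a point): Fixed axis of the lever, on the slope, in the middle of the latch (its axis runs along the case's y), at case (x -69, z 59.5) mm.
- lever_tip (a point): Middle of the upper face of the lever at its outer end, 52 mm from the pivot.
- loop (a joint): Wire loop on the lever: 0 folded out along the lever (start), grows as it swings over to the lid, to 3.3 rad; swings freely, falls by its weight. Its axis is on the lever 18 mm from the lever's pivot, 0.17 rad below the plate's direction; cross-bar 46.5 mm from that axis (sprung, 3.5 more when drawn tight). Carrying the cross-bar over brings the lever up with it.
- latch_bar (a point): Middle of the loop's steel cross-bar: a rod 10 mm thick along the case's y, 52 mm long, between two wires at y -23 and +23 mm. This is the part that goes behind the keeper.
- latch_sleeve (a point): Middle of the black turning sleeve on the +y end of the cross-bar, the place to take hold of the loop: 12 mm thick, 36 mm long along y, free to turn, in line with the cross-bar, 48 mm to +y of its middle. It can be pinched from above with the fingers closing along the case's x.
- tipbox_center (a point): Centre of the blue pipette-tip box, 56 x 100 x 62 mm (x, y, z), 0.14 kg. It starts standing on the floor of the case and is too tall for the lid to shut over it.
- tray: Shallow open aluminium tray, fixed, 190 x 170 mm (x, y), 16 mm high, walls and floor 4 mm. Origin: centre of its underside. It may be on either side of the case.
- mat: White mat, fixed, 190 x 190 x 3 mm, on which the dishes stand at the start. Origin: centre of its underside.
- wash_bottle: White wash bottle with a red cap, 62 mm across, 150 mm tall; origin at the centre of its underside. Stands beyond the case; leave alone.
- lamp: Glass spirit lamp, 80 mm across, 110 mm tall; origin at the centre of its underside. Leave alone.
- plates: Stack of three red culture plates, 88 mm across, 42 mm high; origin at the centre of its underside. Leave alone.
- dish0_center (a point): Centre of a lidded glass culture dish with red contents, 50 mm across, 30 mm tall, 70 g, standing on the mat; all dishes alike, two to four of them present.
- dish1_center (a point): Centre of a lidded glass culture dish with red contents, 50 mm across, 30 mm tall, 70 g, standing on the mat; all dishes alike, two to four of them present.
- dish2_center (a point): Centre of a lidded glass culture dish with red contents, 50 mm across, 30 mm tall, 70 g, standing on the mat; all dishes alike, two to four of them present.
- dish3_center (a point): Centre of a lidded glass culture dish with red contents, 50 mm across, 30 mm tall, 70 g, standing on the mat; all dishes alike, two to four of them present.
Not all that is in view belongs to the job. What is shaped like the part that bears dish3_center but black or purple is not meant.

How it is judged:
On the way, in this order (a step that is already met when the one before it is completed fails the run):
1. the tip box stands in the tray, released (x of tipbox_center in the frame of tray between -0.07 and 0.07 m and y of tipbox_center in the frame of tray between -0.06 and 0.06 m and z of tipbox_center in the frame of tray below 0.042 m and angle between tipbox_center's own z axis and vertical below 0.12 rad and contact force between the fingers and tipbox below 0.3 N), for 0.2 s.
2. every dish stands upright on the floor of the case, released (x of dish0_center in the frame of case between -0.056 and 0.056 m and y of dish0_center in the frame of case between -0.126 and 0.126 m and z of each of dish0_center, dish1_center, dish2_center, dish3_center in the frame of case below 0.028 m and angle between each of dish0_center, dish1_center, dish2_center, dish3_center's own z axis and vertical below 0.15 rad and x of dish1_center in the frame of case between -0.056 and 0.056 m and y of dish1_center in the frame of case between -0.126 and 0.126 m and x of dish2_center in the frame of case between -0.056 and 0.056 m and y of dish2_center in the frame of case between -0.126 and 0.126 m and x of dish3_center in the frame of case between -0.056 and 0.056 m and y of dish3_center in the frame of case between -0.126 and 0.126 m and contact force between the fingers and dish0 below 0.3 N and contact force between the fingers and dish1 below 0.3 N and contact force between the fingers and dish2 below 0.3 N and contact force between the fingers and dish3 below 0.3 N), for 0.2 s.
3. the lid is shut over the dishes (value of joint lid below 0.04 rad and x of dish0_center in the frame of case between -0.056 and 0.056 m and y of dish0_center in the frame of case between -0.126 and 0.126 m and z of each of dish0_center, dish1_center, dish2_center, dish3_center in the frame of case below 0.028 m and angle between each of dish0_center, dish1_center, dish2_center, dish3_center's own z axis and vertical below 0.15 rad and x of dish1_center in the frame of case between -0.056 and 0.056 m and y of dish1_center in the frame of case between -0.126 and 0.126 m and x of dish2_center in the frame of case between -0.056 and 0.056 m and y of dish2_center in the frame of case between -0.126 and 0.126 m and x of dish3_center in the frame of case between -0.056 and 0.056 m and y of dish3_center in the frame of case between -0.126 and 0.126 m), for 0.2 s.
4. the loop's cross-bar lies behind the keeper while the lever is still up (more than 0.85 rad) (value of joint lid below 0.04 rad and x of latch_bar in the frame of keeper between 0.001 and 0.022 m and z of latch_bar in the frame of keeper between -0.002 and 0.012 m and value of joint lever above 0.85 rad), for 0.2 s.
At the end, for the whole second after the job is handed in: Tip box upright in the tray at rest, centre within 70 x 60 mm (x, y) of its centre; all dishes upright (0.15 rad) on the case floor; lid under 0.04 rad; cross-bar middle 1 to 10 mm behind the keeper plate and under 12 mm above its foot; lever under 0.06 rad (all of step 3 and x of tipbox_center in the frame of tray between -0.07 and 0.07 m and y of tipbox_center in the frame of tray between -0.06 and 0.06 m and z of tipbox_center in the frame of tray below 0.042 m and angle between tipbox_center's own z axis and vertical below 0.12 rad and x of latch_bar in the frame of keeper between 0.001 and 0.01 m and z of latch_bar in the frame of keeper between -0.002 and 0.012 m and value of joint lever below 0.06 rad and linear speed of tipbox below 0.02 m/s); the robot touches nothing.
It fails at once if the wash bottle was pushed more than 30 mm or tipped (distance of wash_bottle from where it was at the start of the episode above 0.03 m or angle between wash_bottle's own z axis and vertical above 0.4 rad).
It fails at once if the spirit lamp was pushed more than 30 mm or tipped (distance of lamp from where it was at the start of the episode above 0.03 m or angle between lamp's own z axis and vertical above 0.4 rad).
It fails at once if the stack of plates was pushed more than 30 mm or tipped (distance of plates from where it was at the start of the episode above 0.03 m or angle between plates's own z axis and vertical above 0.4 rad).
Of dish0, dish1, dish2, dish3 only 2 to 4 are there at a start; the rules pass over those that are not, and their reading is None.
At some moment in a run one of dish0, dish1, dish2, dish3, tipbox may be knocked a few centimetres aside while the robot is not near it.
It also fails if it takes over 210 s, if anything falls off the work surface, if the arm or the gripper's body presses on something with over 40 N, if the wrist force passes 120 N, or if a joint passes its speed limit or range.

## Working session

There is one attempt and no reset: what is moved stays moved. The work goes in short steps, Python scripts to look and compute and a tool call to move; the robot and the scene stay as the last step left them, time stands still between calls to the robot, and variables do not carry over. Pictures are saved under pics/ and viewed, about 12 in all and at most 16, crops included, and the job is handed in when it is done.

Besides the shell and the picture viewer there is one more tool, called after "Call:" in YAML: its name, and indented under it one key for each argument. send_rows: Moves the arm, as the interface text tells. Its arguments: {"type":"object","properties":{"claw":{"type":"array"},"xyz":{"type":"array"},"delta_rot":{"type":"array"}},"required":["claw","xyz","delta_rot"]}

```bash
mkdir -p pics; cat > h.py <<'E'
import numpy as np, cv2
from rig import robot
def cam(n): return robot.camera(n)
def RT(p): return cv2.Rodrigues(np.array(p["rvec"],float))[0], np.array(p["tvec"],float).reshape(3)
def cloud(p):
    R,t=RT(p); K=np.array(p["intrinsics"]); z=p["range_z"].astype(float)
    v,u=np.mgrid[:z.shape[0],:z.shape[1]]
    c=np.stack([(u-K[0,2])/K[0,0]*z,(v-K[1,2])/K[1,1]*z,z],-1)
    w=(c-t)@R; w[z<=0]=np.nan; return w
def proj(p,P):
    return cv2.projectPoints(np.array(P,float).reshape(-1,3),np.array(p["rvec"],float),np.array(p["tvec"],float),np.array(p["intrinsics"],float),None)[0].reshape(-1,2)
def Rtool(s=None):
    s=s or robot.sense(); r,pi,y=s["tcp_rot"]
    from scipy.spatial.transform import Rotation as Ro
    return Ro.from_euler('xyz',[r,pi,y]).as_matrix()
def to(P,yaw_y=None):
    "shift in tool cm to reach world P"
    s=robot.sense(); R=Rtool(s); d=R.T@(np.array(P)-np.array(s["ee_pos"]))*100
    return np.round(d,2)
E
python3 - <<'E'
from h import *
s=robot.sense(); print({k:np.round(v,3) for k,v in s.items()})
print(np.round(Rtool(s),2))
for n in ["scene","top"]:
    p=cam(n); cv2.imwrite(f"pics/{n}0.png",p["frame"]); 
    R,t=RT(p); print(n,"campos",np.round(-R.T@t,2))
    for o in ["case","lid","keeper","lever","latch_sleeve","latch_bar","tipbox_center","tray","mat","wash_bottle","lamp","plates","dish0_center"]:
        print(n,o,[(np.round(d["position"],3).tolist(),round(d["score"],2),proj(p,d["position"]).round().astype(int)[0].tolist()) for d in robot.recognise(p,o)][:7])
E
```

```text
{'time_s': np.float64(0.0), 'joints': array([-1.318,  0.314, -0.048,  1.21 , -0.   ,  1.571]), 'joint_vel': array([-0.   ,  0.   , -0.001,  0.001,  0.002,  0.   ]), 'joint_torque': array([ 3.0000e-03, -5.3959e+01,  3.3975e+01,  1.9000e-02,  0.0000e+00,
        0.0000e+00]), 'ee_pos': array([ 0.15 , -0.58 ,  0.247]), 'tcp_rot': array([-3.14 ,  0.   ,  0.253]), 'contact_force': array([ 0.361,  0.762, -0.47 ]), 'ft_torque': array([-0.03 ,  0.043,  0.026]), 'grip_width': np.float64(0.086)}
[[ 0.97  0.25 -0.  ]
 [ 0.25 -0.97  0.  ]
 [-0.   -0.   -1.  ]]
scene campos [1.24 0.26 0.77]
scene case [([0.604, -0.006, 0.041], 0.6, [270, 243])]
scene lid [([0.592, 0.117, 0.107], 0.69, [325, 232]), ([0.727, -0.269, 0.046], 0.69, [141, 248])]
scene keeper [([0.588, 0.113, 0.109], 0.66, [324, 230]), ([0.564, -0.095, 0.08], 0.29, [241, 210])]
scene lever [([0.57, -0.094, 0.085], 0.57, [240, 210])]
scene latch_sleeve [([0.526, -0.122, 0.09], 0.41, [237, 194])]
scene latch_bar []
scene tipbox_center [([0.562, 0.006, 0.062], 0.91, [281, 226])]
scene tray [([0.511, 0.352, 0.004], 0.62, [431, 267])]
scene
[... 563 characters left out ...]
562, 0.109, 0.107], 0.78, [239, 188])]
top lever [([0.564, -0.094, 0.086], 0.73, [322, 189])]
top latch_sleeve []
top latch_bar [([0.544, -0.116, 0.096], 0.74, [332, 197])]
top tipbox_center [([0.532, 0.008, 0.071], 0.7, [281, 203])]
top tray [([0.507, 0.345, 0.005], 0.62, [153, 216])]
top mat [([0.474, -0.329, 0.004], 0.84, [409, 229])]
top wash_bottle [([0.688, 0.261, 0.1], 0.68, [179, 139])]
top lamp [([0.702, -0.269, 0.052], 0.63, [388, 140])]
top plates [([0.542, -0.121, 0.094], 0.68, [334, 198]), ([0.791, 0.018, 0.042], 0.66, [278, 108]), ([0.425, -0.266, 0.032], 0.41, [389, 247])]
top dish0_center [([0.533, -0.286, 0.038], 0.69, [395, 205]), ([0.552, -0.118, 0.092], 0.67, [333, 194])]
```

View pics/top0.png

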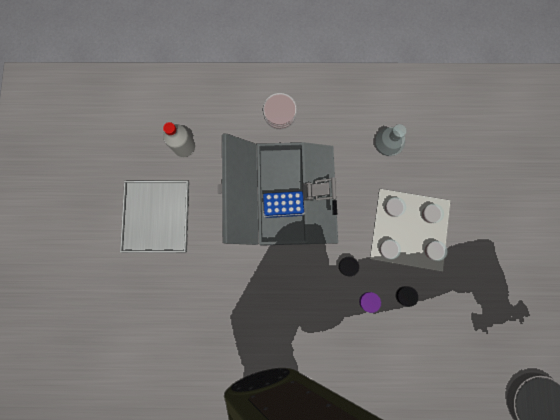

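View pics/scene0.png

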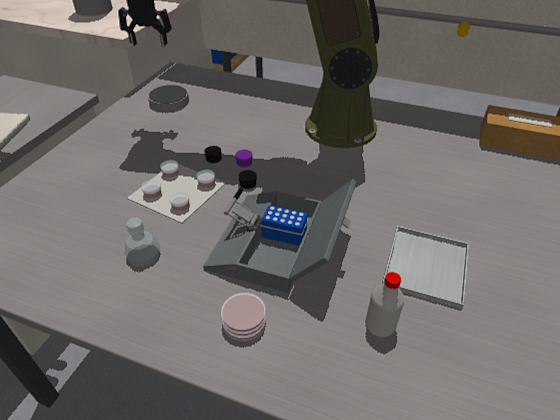

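Top view: the tray is at (155,216), the tip box at (283,204) and the wash bottle at (180,140). The plates are at (279,109), the lamp at (390,140), and the latch with its black sleeve at (334,207). Four pale dishes sit on the mat at (393,206), (432,212), (389,247) and (435,249). Lookalikes are the black discs at (348,265) and (407,296) and the purple one at (371,302), all off the mat, so I reject them.

```bash
python3 - <<'E'
from h import *
from scipy import ndimage as ni
ps={n:cam(n) for n in ["top","scene"]}
for n,p in ps.items():
    w=cloud(p); z=w[...,2]; f=p["frame"].astype(int)
    def rect(m,name,zs=None):
        q=w[m][:,:2].astype(np.float32)
        if len(q)<15: print(name,"few",len(q));return
        r=cv2.minAreaRect(q); print(n,name,len(q),np.round(r[0],4),np.round(r[1],4),round(r[2],2),"zmed",np.round(np.median(w[m][:,2]),4))
    X,Y=w[...,0],w[...,1]
    # tip box top
    b=(f[...,0]>f[...,2]+40)&(X>.4)&(X<.7)&(abs(Y)<.1)
    rect(b,"tipbox blue")
    rect(b&(z>.062)&(z<.075),"tipbox top")
    # tray
    rect((Y>.22)&(Y<.47)&(X>.38)&(X<.63)&(z>.011)&(z<.022),"tray rim")
    rect((Y<-.2)&(Y>-.46)&(X>.35)&(X<.62)&(z>-.0005)&(z<.006)&(f.min(-1)>110),"mat")
    # dishes
    m=(Y<-.2)&(Y>-.46)&(X>.35)&(X<.62)&(z>.024)&(z<.036)
    l,k=ni.label(m)
    for i in range(1,k+1):
        if (l==i).sum()>20:
            q=w[l==i][:,:2].astype(np.float32); c,r=cv2.minEnclosingCircle(q); print(n,"dish",(l==i).sum(),np.round(c,4),round(r,4),np.round(np.median(w[l==i][:,2]),4), f[l==i].mean(0).round())
    # rim
    m=(abs(Y)<.09)&(X>.35)&(X<.75)&(z>.046)&(z<.054)
    rect(m,"rim")
    # inside floor
    m=(abs(Y)<.09)&(X>.4)&(X<.75)&(z>.002)&(z<.010); rect(m,"floor")
    # tub -x edge: panel plane points
    m=(Y>-.2)&(Y<0)&(X>.4)&(X<.72)&(z>.013)&(z<.046); rect(m,"panel")
    # lid
    m=(Y>.03)&(Y<.2)&(X>.4)&(X<.72)&(z>.06); rect(m,"lid up")
    q=w[(Y>.03)&(Y<.2)&(X>.4)&(X<.72)&(z>.055)]
    print("lid zmax",np.nanpercentile(q[:,2],[50,99]), q[q[:,2]>np.percentile(q[:,2],97)].mean(0).round(4))
    q=w[(Y>-.2)&(Y<-.04)&(X>.45)&(X<.65)&(z>.066)]
    print("latch n",len(q), np.round(q[np.argsort(q[:,1])][::max(1,len(q)//25)],3).tolist())
E
```

```text
top tipbox blue 724 [0.5338 0.0021] [0.0562 0.1004] 3.75 zmed 0.0672
top tipbox top 672 [0.5337 0.0026] [0.0562 0.0992] 4.04 zmed 0.0673
top tray rim 416 [0.5069 0.3412] [0.1898 0.1723] 0.76 zmed 0.0147
top mat 4472 [ 0.5065 -0.3301] [0.2244 0.2599] 0.16 zmed 0.002
top dish 300 [ 0.5309 -0.2888] 0.0257 0.0326 [160. 162. 163.]
top dish 308 [ 0.5147 -0.3852] 0.0256 0.0328 [158. 161. 162.]
top dish 310 [ 0.4219 -0.2703] 0.0251 0.0327 [162. 164. 165.]
top dish 314 [ 0.4188 -0.3876] 0.0257 0.0329 [155. 158. 158.]
top rim 1098 [0.5648 0.0015] [0.2633 0.1451] 1.69 zmed 0.0494
top floor 2847 [5.745e-01 3.000e-04] [0.1754 0.3492] 89.92 zmed 0.0054
top panel 2282 [ 0.5484 -0.0836] [0.2998 0.1715] 1.36 zmed 0.0301
top lid up 3713 [0.561  0.0956] [0.2615 0.1303] 2.08 zmed 0.1064
lid zmax [0.10406263 0.14055435] [0.5526 0.1375 0.1403]
latch n 471 [[0.535, -0.127, 0.089], [0.574, -0.125, 0.089], [0.524, -0.123, 0.093], [0.586, -0.122, 0.094], [0.52, -0.121, 0.09], [0.579, -0.119, 0.093], [0.522, -0.119, 0.091], [0.584, -0.117, 0.092], [0.568, -0.117, 0.094], [0.593, -0.113, 0.085], [0.57, -0.108, 
[... 1189 characters left out ...]
max [0.10654464 0.14066464] [0.5766 0.1389 0.1405]
latch n 447 [[0.53, -0.128, 0.089], [0.581, -0.124, 0.09], [0.596, -0.122, 0.09], [0.54, -0.121, 0.089], [0.52, -0.119, 0.093], [0.527, -0.118, 0.092], [0.579, -0.118, 0.09], [0.555, -0.117, 0.086], [0.577, -0.116, 0.09], [0.545, -0.111, 0.084], [0.593, -0.107, 0.081], [0.549, -0.104, 0.083], [0.57, -0.102, 0.085], [0.593, -0.099, 0.078], [0.564, -0.097, 0.085], [0.576, -0.094, 0.08], [0.586, -0.092, 0.083], [0.592, -0.089, 0.074], [0.581, -0.087, 0.077], [0.565, -0.084, 0.077], [0.558, -0.082, 0.075], [0.582, -0.079, 0.068], [0.577, -0.076, 0.071], [0.578, -0.073, 0.07], [0.562, -0.07, 0.069], [0.514, -0.044, 0.067], [0.534, -0.041, 0.069]]
```

```bash
cat > plan.py <<'E'
from h import *
import sys
from scipy.spatial.transform import Rotation as Ro
def plan(wps,s=None,maxd=28.,maxr=.85):
    """wps: list of (x,y,z,yaw|None). tool-down. prints per-call shift (cm) + rz"""
    s=s or robot.sense(); p=np.array(s["ee_pos"]); yaw=s["tcp_rot"][2]
    first=True
    for (x,y,z,yw) in wps:
        q=np.array([x,y,z]); 
        yw=yaw if yw is None else yw
        dy=(yw-yaw+np.pi)%(2*np.pi)-np.pi
        n=max(1,int(np.ceil(np.linalg.norm(q-p)*100/maxd)),int(np.ceil(abs(dy)/maxr)))
        for i in range(n):
            R=Rtool(s) if first else Ro.from_euler('xyz',[np.pi,0,yaw]).as_matrix(); first=False
            d=R.T@((q-p)/(n-i))*100
            print("xyz",np.round(d,2).tolist(),"rz",round(-dy/n,3)," ->",np.round(p+(q-p)/(n-i),3))
            p=p+(q-p)/(n-i); yaw+=dy/n
def st():
    s=robot.sense(); print("t",round(float(s["time_s"]),2),np.round(s["ee_pos"],4),np.round(s["tcp_rot"],3),"F",np.round(s["contact_force"],1),"w",round(float(s["grip_width"]),4),"j",np.round(s["joints"],2))
E
python3 - <<'E'
from plan import *
plan([(.535,.002,.20,1.64)])
# case pose
p=cam("top"); w=cloud(p); X,Y,z=w[...,0],w[...,1],w[...,2]
m=(Y>-.16)&(Y<-.065)&(z>.015)&(z<.045)&(((X>.45)&(X<.50))|((X>.62)&(X<.68)))
q=w[m]; A=np.c_[q[:,:2],np.ones(len(q))]; 
k=np.ones(len(q),bool)
for _ in range(6):
    c=np.linalg.lstsq(A[k],q[k,2],rcond=None)[0]; r=q[:,2]-A@c; k=abs(r)<.003
print("panel",k.sum(),c,"slope",np.degrees(np.arctan(np.hypot(c[0],c[1]))),"dir yaw",np.degrees(np.arctan2(c[1],c[0])), "line z=.05 at x=.56: y",(.05-c[2]-c[0]*.56)/c[1])
for zz,nm in((.012,"low"),):pass
# tub far/near end walls: top rim z~.05 within |Y|<.05
for lo,hi,nm in((.38,.48,"near"),(.64,.72,"far")):
    m=(abs(Y)<.045)&(X>lo)&(X<hi)&(z>.046)&(z<.054); q=w[m]
    if len(q)>5: print(nm,len(q),np.round([q[:,0].min(),q[:,0].max(),q[:,0].mean(),q[:,1].mean()],4), np.polyfit(q[:,1],q[:,0],1))
m=(Y>.03)&(Y<.2)&(X>.4)&(X<.72)&(z>.065); q=w[m]
A=np.c_[q[:,0],q[:,2],np.ones(len(q))];k=np.ones(len(q),bool)
for _ in range(6):
    c=np.linalg.lstsq(A[k],q[k,1],rcond=None)[0]; r=q[:,1]-A@c; k=abs(r)<.003
print("lid plane y=ax+bz+c",c,k.sum(),len(q),"x range",np.percentile(q[k,0],[1,99]))
E
```

```text
xyz [17.28, -15.6, 1.61] rz -0.462  -> [ 0.278 -0.387  0.232]
xyz [22.43, -6.26, 1.61] rz -0.462  -> [ 0.407 -0.192  0.216]
xyz [22.86, 4.41, 1.61] rz -0.462  -> [0.535 0.002 0.2  ]
panel 880 [-0.01533641  0.44920007  0.08201386] slope 24.20209616586065 dir yaw 91.95540978454714 line z=.05 at x=.56: y -0.05214930846278122
near 85 [ 0.4338  0.4394  0.4364 -0.0013] [-0.03303077  0.43632738]
far 86 [0.6877 0.6972 0.692  0.0014] [-0.0403484   0.69201103]
lid plane y=ax+bz+c [0.03359944 0.7729229  0.01014474] 2814 3510 x range [0.43285393 0.68751042]
```

Call:
send_rows:
  claw: [0,0,0,0,0]
  xyz:
    - [17.3,-15.6,1.6]
    - [17.3,-15.6,1.6]
    - [17.3,-15.6,1.6]
    - [17.3,-15.6,1.6]
    - [17.3,-15.6,1.6]
  delta_rot:
    - [0,0,-0.1]
    - [0,0,-0.2]
    - [0,0,-0.3]
    - [0,0,-0.4]
    - [0,0,-0.46]

```text
time_s: 2.17
ee_pos: [0.2798, -0.3839, 0.2323]
tcp_rot: [-3.141, -0.001, 0.719]
contact_force: [0.3, -0.9, 0.5]
grip_width: 0.0856
```

Call:
send_rows:
  claw: [0,0,0,0,0]
  xyz:
    - [22.4,-6.3,1.6]
    - [22.4,-6.3,1.6]
    - [22.4,-6.3,1.6]
    - [22.4,-6.3,1.6]
    - [22.4,-6.3,1.6]
  delta_rot:
    - [0,0,-0.1]
    - [0,0,-0.2]
    - [0,0,-0.3]
    - [0,0,-0.4]
    - [0,0,-0.46]

```text
time_s: 2.8
ee_pos: [0.4082, -0.1862, 0.2164]
tcp_rot: [3.141, -0.002, 1.187]
contact_force: [-0.4, -0.4, -0.4]
grip_width: 0.0853
```

Call:
send_rows:
  claw: [0,0,0,0,0]
  xyz:
    - [22.9,4.4,1.6]
    - [22.9,4.4,1.6]
    - [22.9,4.4,1.6]
    - [22.9,4.4,1.6]
    - [22.9,4.4,1.6]
  delta_rot:
    - [0,0,-0.1]
    - [0,0,-0.2]
    - [0,0,-0.3]
    - [0,0,-0.4]
    - [0,0,-0.46]

```text
time_s: 3.42
ee_pos: [0.5363, 0.0128, 0.2004]
tcp_rot: [3.14, -0.002, 1.654]
contact_force: [-1.1, -0.4, -0.1]
grip_width: 0.0855
```

```bash
python3 - <<'E'
from plan import *
st()
p=cam("wrist"); cv2.imwrite("pics/w1.png",p["frame"]); w=cloud(p); f=p["frame"].astype(int)
b=(f[...,0]>f[...,2]+40)&(w[...,2]>.06)&(w[...,2]<.075)&(abs(w[...,1])<.1)
q=w[b][:,:2].astype(np.float32); print(len(q), cv2.minAreaRect(q) if len(q) else 0)
plan([(.535,.002,.10,1.64),(.535,.002,.045,1.64)])
E
```

```text
t 3.42 [0.5363 0.0128 0.2004] [ 3.140e+00 -2.000e-03  1.654e+00] F [-1.1 -0.4 -0.1] w 0.0855 j [ 0.02  0.22 -0.28  1.07  0.    1.51]
4666 ((0.5347878336906433, 0.0042549557983875275), (0.05576082319021225, 0.09922575950622559), 3.871699094772339)
xyz [-0.96, -0.12, 10.04] rz 0.014  -> [0.535 0.002 0.1  ]
xyz [0.0, -0.0, 5.5] rz -0.0  -> [0.535 0.002 0.045]
```

Call:
send_rows:
  claw: [0,0,0,0,0]
  xyz:
    - [-0.9,-0.1,5]
    - [-0.9,-0.1,10]
    - [-0.9,-0.1,13]
    - [-0.9,-0.1,15.5]
    - [-0.9,-0.1,15.5]
  delta_rot:
    - [0,0,0.015]
    - [0,0,0.015]
    - [0,0,0.015]
    - [0,0,0.015]
    - [0,0,0.015]

```text
time_s: 4.1
ee_pos: [0.5332, 0.0023, 0.0438]
tcp_rot: [-3.138, -0.002, 1.638]
contact_force: [-0.2, 0.8, -0.6]
grip_width: 0.0856
```

Call:
send_rows:
  claw: [0.3,0.6,1,1,1]
  xyz:
    - [0,0,0]
    - [0,0,0]
    - [0,0,0]
    - [0,0,0]
    - [0,0,0]
  delta_rot:
    - [0,0,0]
    - [0,0,0]
    - [0,0,0]
    - [0,0,0]
    - [0,0,0]

```text
time_s: 4.72
ee_pos: [0.5344, 0.0022, 0.0453]
tcp_rot: [-3.141, -0.001, 1.638]
contact_force: [-0.3, -1.0, 6.8]
grip_width: 0.0553
```

Call:
send_rows:
  claw: [1,1,1,1,1]
  xyz:
    - [0,0,0]
    - [0,0,-3]
    - [0,0,-8]
    - [0,0,-14]
    - [0,0,-18]
  delta_rot:
    - [0,0,0]
    - [0,0,0]
    - [0,0,0]
    - [0,0,0]
    - [0,0,0]

```text
time_s: 5.35
ee_pos: [0.5351, 0.002, 0.2281]
tcp_rot: [3.14, -0.001, 1.638]
contact_force: [1.8, 0.2, -2.4]
grip_width: 0.0551
```

```bash
python3 - <<'E'
from plan import *
st()
plan([(.507,.341,.225,None),(.507,.341,.048,None)])
E
```

```text
t 5.35 [0.5351 0.002  0.2281] [ 3.140e+00 -1.000e-03  1.638e+00] F [ 1.8  0.2 -2.4] w 0.0551 j [ 0.    0.2  -0.24  1.13  0.    1.51]
xyz [17.0, -0.27, 0.17] rz -0.0  -> [0.521 0.172 0.227]
xyz [17.0, -0.27, 0.15] rz -0.0  -> [0.507 0.341 0.225]
xyz [0.0, -0.0, 17.7] rz -0.0  -> [0.507 0.341 0.048]
```

Call:
send_rows:
  claw: [1,1,1,1,1]
  xyz:
    - [4,0,0.2]
    - [8,-0.1,0.2]
    - [12,-0.2,0.2]
    - [17,-0.3,0.2]
    - [21,-0.3,0.2]
  delta_rot:
    - [0,0,0]
    - [0,0,0]
    - [0,0,0]
    - [0,0,0]
    - [0,0,0]

```text
time_s: 5.98
ee_pos: [0.5174, 0.213, 0.2261]
tcp_rot: [3.141, -0.001, 1.638]
contact_force: [1.3, -0.4, -1.3]
grip_width: 0.0557
```

Call:
send_rows:
  claw: [1,1,1,1,1]
  xyz:
    - [4,-0.1,0]
    - [8,-0.2,0]
    - [12,-0.2,0]
    - [13,-0.2,0]
    - [13,-0.2,0]
  delta_rot:
    - [0,0,0]
    - [0,0,0]
    - [0,0,0]
    - [0,0,0]
    - [0,0,0]

```text
time_s: 6.6
ee_pos: [0.5062, 0.3426, 0.2259]
tcp_rot: [3.141, -0.0, 1.639]
contact_force: [-0.5, -0.6, -1.6]
grip_width: 0.0553
```

Call:
send_rows:
  claw: [1,1,1,1,1]
  xyz:
    - [0,0,5]
    - [0,0,10]
    - [0,0,14]
    - [0,0,16.5]
    - [0,0,16.5]
  delta_rot:
    - [0,0,0]
    - [0,0,0]
    - [0,0,0]
    - [0,0,0]
    - [0,0,0]

```text
time_s: 7.22
ee_pos: [0.5048, 0.34, 0.0588]
tcp_rot: [-3.138, 0.003, 1.638]
contact_force: [-0.1, -0.2, -1.9]
grip_width: 0.0554
```

```bash
python3 - <<'E'
from plan import *
st()
plan([(.507,.341,.0445,None)])
E
```

```text
t 7.22 [0.5048 0.34   0.0588] [-3.138e+00  3.000e-03  1.638e+00] F [-0.1 -0.2 -1.9] w 0.0554 j [ 0.59  0.47 -0.28  0.83 -0.    2.1 ]
xyz [0.09, 0.23, 1.43] rz -0.0  -> [0.507 0.341 0.044]
```

Call:
send_rows:
  claw: [1,1,1,1,0.5]
  xyz:
    - [0,0.1,0.7]
    - [0,0.1,1.4]
    - [0,0.1,1.5]
    - [0,0.1,1.5]
    - [0,0.1,1.5]
  delta_rot:
    - [0,0,0]
    - [0,0,0]
    - [0,0,0]
    - [0,0,0]
    - [0,0,0]

```text
time_s: 7.85
ee_pos: [0.506, 0.3403, 0.0442]
tcp_rot: [-3.138, 0.002, 1.638]
contact_force: [-0.5, -0.8, -1.5]
grip_width: 0.0553
```

Call:
send_rows:
  claw: [0,0,0,0,0]
  xyz:
    - [0,0,0]
    - [0,0,0]
    - [0,0,0]
    - [0,0,-5]
    - [0,0,-10]
  delta_rot:
    - [0,0,0]
    - [0,0,0]
    - [0,0,0]
    - [0,0,0]
    - [0,0,0]

```text
time_s: 8.48
ee_pos: [0.5057, 0.3402, 0.1448]
tcp_rot: [-3.137, 0.003, 1.638]
contact_force: [0.8, -0.8, 0.1]
grip_width: 0.0853
```

Call:
send_rows:
  claw: [0,0,0,0,0]
  xyz:
    - [0,0,-5]
    - [0,0,-10]
    - [-5,0,-10]
    - [-11,0,-10]
    - [-17,0,-10]
  delta_rot:
    - [0,0,0]
    - [0,0,0]
    - [0,0,0]
    - [0,0,0]
    - [0,0,0]

```text
time_s: 9.1
ee_pos: [0.5175, 0.1695, 0.2456]
tcp_rot: [-3.138, 0.003, 1.639]
contact_force: [0.9, -0.3, -0.4]
grip_width: 0.0852
```

```bash
python3 - <<'E'
from plan import *
from scipy import ndimage as ni
st()
p=cam("top"); cv2.imwrite("pics/t2.png",p["frame"]); w=cloud(p); f=p["frame"].astype(int);X,Y,z=w[...,0],w[...,1],w[...,2]
b=(f[...,0]>f[...,2]+40)&(Y>.2)&(z<.09)
q=w[b&(z>.055)]; print("box top z",np.median(q[:,2]),cv2.minAreaRect(q[:,:2].astype(np.float32)))
m=(Y<-.2)&(Y>-.46)&(X>.35)&(X<.62)&(z>.024)&(z<.036)
l,k=ni.label(m)
for i in range(1,k+1):
    if (l==i).sum()>20:
        q=w[l==i][:,:2].astype(np.float32); c,r=cv2.minEnclosingCircle(q); print("dish",(l==i).sum(),np.round(c,4),round(r,4))
E
```

```text
t 9.1 [0.5175 0.1695 0.2456] [-3.138e+00  3.000e-03  1.639e+00] F [ 0.9 -0.3 -0.4] w 0.0852 j [ 0.32  0.21 -0.18  1.18 -0.    1.82]
box top z nan ((0.0, 0.0), (0.0, 0.0), 0.0)
dish 293 [ 0.532  -0.2883] 0.0257
dish 303 [ 0.5147 -0.3852] 0.0258
dish 314 [ 0.4224 -0.2705] 0.0252
dish 317 [ 0.4192 -0.3872] 0.0255
  return _methods._mean(a, axis=axis, dtype=dtype,
  ret = ret.dtype.type(ret / rcount)
```

```bash
python3 - <<'E'
from plan import *
plan([(.532,-.288,.13,3.176),(.532,-.288,.028,3.176)])
E
```

```text
xyz [-22.49, -0.65, 5.98] rz -0.771  -> [ 0.525 -0.063  0.188]
xyz [-15.69, -16.2, 5.78] rz -0.771  -> [ 0.532 -0.288  0.13 ]
xyz [0.0, -0.0, 10.2] rz 0.0  -> [ 0.532 -0.288  0.028]
```

Call:
send_rows:
  claw: [0,0,0,0,0]
  xyz:
    - [-22.5,-0.6,2]
    - [-22.5,-0.6,4]
    - [-22.5,-0.6,4]
    - [-22.5,-0.6,5]
    - [-22.5,-0.6,5]
  delta_rot:
    - [0,0,-0.16]
    - [0,0,-0.32]
    - [0,0,-0.48]
    - [0,0,-0.64]
    - [0,0,-0.77]

```text
time_s: 9.78
ee_pos: [0.5242, -0.0657, 0.1961]
tcp_rot: [-3.13, 0.001, 2.403]
contact_force: [-0.1, 0.2, 0.2]
grip_width: 0.0854
```

Call:
send_rows:
  claw: [0,0,0,0,0]
  xyz:
    - [-4,-4,1]
    - [-8,-8,2]
    - [-12,-12.5,4]
    - [-15.7,-16.2,6]
    - [-15.7,-16.2,6]
  delta_rot:
    - [0,0,-0.16]
    - [0,0,-0.32]
    - [0,0,-0.48]
    - [0,0,-0.64]
    - [0,0,-0.77]

```text
time_s: 10.4
ee_pos: [0.5296, -0.2949, 0.1362]
tcp_rot: [-3.133, -0.009, -3.111]
contact_force: [0.3, 1.1, 0.1]
grip_width: 0.0854
```

```bash
python3 - <<'E'
from plan import *
st()
p=cam("wrist"); w=cloud(p); f=p["frame"]; cv2.imwrite("pics/w2.png",f); X,Y,z=w[...,0],w[...,1],w[...,2]
m=(Y<-.2)&(z>.024)&(z<.036); q=w[m]; print(len(q),q.mean(0), np.percentile(q,[1,99],axis=0))
p=cam("scene"); w=cloud(p); f=p["frame"].astype(int);X,Y,z=w[...,0],w[...,1],w[...,2]
b=(f[...,0]>f[...,2]+40)&(Y>.2)&(z<.09)&(z>.058)&(X<.65)
q=w[b]; print("box top z",np.median(q[:,2]),cv2.minAreaRect(q[:,:2].astype(np.float32)))
plan([(.532,-.288,.028,3.176)])
E
```

```text
t 10.4 [ 0.5296 -0.2949  0.1362] [-3.133 -0.009 -3.111] F [0.3 1.1 0.1] w 0.0854 j [-0.5   0.39 -0.2   0.98 -0.01 -0.53]
14602 [ 0.46414976 -0.3328782   0.03053751] [[ 0.3981011  -0.40903135  0.0255333 ]
 [ 0.67333713 -0.24921538  0.03226963]]
box top z 0.06520140332064699 ((0.5073415040969849, 0.3400163948535919), (0.059417858719825745, 0.09794605523347855), 5.080172538757324)
xyz [-0.27, 0.53, 10.94] rz -0.005  -> [ 0.532 -0.288  0.028]
```

Call:
send_rows:
  claw: [0,0,0,0,0]
  xyz:
    - [-0.3,0.6,4]
    - [-0.3,0.6,8]
    - [-0.3,0.6,10.4]
    - [-0.3,0.6,10.8]
    - [-0.3,0.6,10.8]
  delta_rot:
    - [0.008,-0.009,0]
    - [0.008,-0.009,0]
    - [0.008,-0.009,0]
    - [0.008,-0.009,0]
    - [0.008,-0.009,0]

```text
time_s: 11.12
ee_pos: [0.5329, -0.287, 0.0302]
tcp_rot: [-3.125, 0.002, -3.112]
contact_force: [-0.2, -0.1, 0.6]
grip_width: 0.0853
```

Call:
send_rows:
  claw: [0.3,0.6,1,1,1]
  xyz:
    - [0,0,0]
    - [0,0,0]
    - [0,0,0]
    - [0,0,0]
    - [0,0,0]
  delta_rot:
    - [0,0,0]
    - [0,0,0]
    - [0,0,0]
    - [0,0,0]
    - [0,0,0]

```text
time_s: 11.75
ee_pos: [0.5341, -0.2875, 0.032]
tcp_rot: [-3.124, 0.005, -3.113]
contact_force: [-1.4, 0.5, 7.3]
grip_width: 0.0479
```

Call:
send_rows:
  claw: [1,1,1,1,1]
  xyz:
    - [0,0,0]
    - [0,0,-3]
    - [0,0,-8]
    - [0,0,-14]
    - [0,0,-14]
  delta_rot:
    - [0,0,0]
    - [0,0,0]
    - [0,0,0]
    - [0,0,0]
    - [0,0,0]

```text
time_s: 12.38
ee_pos: [0.5366, -0.2868, 0.1779]
tcp_rot: [-3.119, 0.013, -3.113]
contact_force: [0.8, 0.3, -0.9]
grip_width: 0.0477
```

```bash
python3 - <<'E'
from plan import *
st()
plan([(.657,.012,.17,3.176),(.657,.012,.034,3.176)])
E
```

```text
t 12.38 [ 0.5366 -0.2868  0.1779] [-3.119  0.013 -3.113] F [ 0.8  0.3 -0.9] w 0.0477 j [-0.48  0.35 -0.17  1.04 -0.01 -0.51]
xyz [-6.44, 14.77, 0.14] rz -0.003  -> [ 0.597 -0.137  0.174]
xyz [-6.49, 14.74, 0.39] rz -0.003  -> [0.657 0.012 0.17 ]
xyz [0.0, -0.0, 13.6] rz -0.0  -> [0.657 0.012 0.034]
```

```bash
python3 - <<'E'
s=open('plan.py').read()
s=s.replace('''            d=R.T@((q-p)''','''            Rd=Ro.from_euler('xyz',[np.pi,0,yaw+dy/n]).as_matrix()
            rv=Ro.from_matrix(R.T@Rd).as_rotvec()
            d=R.T@((q-p)''').replace('''"rz",round(-dy/n,3)''','''"rv",np.round(rv,3).tolist()''')
open('plan.py','w').write(s)
E
python3 - <<'E'
from plan import *
plan([(.657,.012,.175,3.176),(.657,.012,.036,3.176)])
E
```

```text
xyz [-6.45, 14.76, -0.11] rv [-0.023, 0.013, -0.003]  -> [ 0.597 -0.137  0.176]
xyz [-6.49, 14.74, 0.14] rv [0.0, 0.0, -0.003]  -> [0.657 0.012 0.175]
xyz [0.0, -0.0, 13.9] rv [0.0, 0.0, 0.0]  -> [0.657 0.012 0.036]
```

Call:
send_rows:
  claw: [1,1,1,1,1]
  xyz:
    - [-2,4,0]
    - [-4,8.5,0]
    - [-5.5,12.5,0]
    - [-6.5,14.8,0]
    - [-6.5,14.8,0]
  delta_rot:
    - [-0.02,0.013,0]
    - [-0.02,0.013,0]
    - [-0.02,0.013,0]
    - [-0.02,0.013,0]
    - [-0.02,0.013,0]

```text
time_s: 13.0
ee_pos: [0.5973, -0.1353, 0.1743]
tcp_rot: [-3.139, -0.001, -3.11]
contact_force: [-0.2, -0.5, -0.8]
grip_width: 0.0478
```

Call:
send_rows:
  claw: [1,1,1,1,1]
  xyz:
    - [-2,4,0]
    - [-4,8.5,0]
    - [-5.5,12.5,0]
    - [-6.5,14.7,0]
    - [-6.5,14.7,0]
  delta_rot:
    - [0,0,0]
    - [0,0,0]
    - [0,0,0]
    - [0,0,0]
    - [0,0,0]

```text
time_s: 13.62
ee_pos: [0.6579, 0.0141, 0.1733]
tcp_rot: [-3.139, -0.002, -3.109]
contact_force: [0.2, -0.9, -1.0]
grip_width: 0.0478
```

```bash
python3 - <<'E'
from plan import *
st()
plan([(.657,.012,.036,3.176)])
E
```

```text
t 13.62 [0.6579 0.0141 0.1733] [-3.139e+00 -2.000e-03 -3.109e+00] F [ 0.2 -0.9 -1. ] w 0.0478 j [ 0.02  0.46 -0.01  1.1  -0.   -0.01]
xyz [0.07, -0.17, 13.73] rv [-0.003, -0.002, -0.002]  -> [0.657 0.012 0.036]
```

Call:
send_rows:
  claw: [1,1,1,1,1]
  xyz:
    - [0,-0.2,4]
    - [0,-0.2,8]
    - [0,-0.2,12]
    - [0,-0.2,13.2]
    - [0,-0.2,13.7]
  delta_rot:
    - [0,0,0]
    - [0,0,0]
    - [0,0,0]
    - [0,0,0]
    - [0,0,0]

```text
time_s: 14.25
ee_pos: [0.6575, 0.0106, 0.0363]
tcp_rot: [-3.138, -0.002, -3.11]
contact_force: [-0.1, 1.0, -0.3]
grip_width: 0.0479
```

Call:
send_rows:
  claw: [1,1,0.25,0.25,0.25]
  xyz:
    - [0,0,0.1]
    - [0,0,0.1]
    - [0,0,0.1]
    - [0,0,0.1]
    - [0,0,0.1]
  delta_rot:
    - [0,0,0]
    - [0,0,0]
    - [0,0,0]
    - [0,0,0]
    - [0,0,0]

```text
time_s: 14.88
ee_pos: [0.6577, 0.0107, 0.0356]
tcp_rot: [-3.138, -0.002, -3.11]
contact_force: [-0.6, -0.2, 0.2]
grip_width: 0.0642
```

```bash
python3 - <<'E'
from plan import *
st()
plan([(.657,.012,.14,None),(.5147,-.3852,.14,3.176),(.5147,-.3852,.03,3.176)])
E
```

```text
t 14.88 [0.6577 0.0107 0.0356] [-3.138e+00 -2.000e-03 -3.110e+00] F [-0.6 -0.2  0.2] w 0.0642 j [ 0.02  0.57 -0.17  0.83 -0.   -0.01]
xyz [0.09, 0.1, -10.44] rv [-0.003, -0.002, 0.0]  -> [0.657 0.012 0.14 ]
xyz [7.74, -19.63, -0.0] rv [-0.0, 0.0, -0.001]  -> [ 0.586 -0.187  0.14 ]
xyz [7.77, -19.61, -0.0] rv [-0.0, 0.0, -0.001]  -> [ 0.515 -0.385  0.14 ]
xyz [0.0, -0.0, 11.0] rv [0.0, 0.0, 0.0]  -> [ 0.515 -0.385  0.03 ]
```

Call:
send_rows:
  claw: [0.25,0.25,0.25,0,0]
  xyz:
    - [0,0,-3]
    - [0,0,-7]
    - [0.1,0,-10.5]
    - [2,-4,-10.5]
    - [4,-8,-10.5]
  delta_rot:
    - [0,0,0]
    - [0,0,0]
    - [0,0,0]
    - [0,0,0]
    - [0,0,0]

```text
time_s: 15.5
ee_pos: [0.6207, -0.0707, 0.1417]
tcp_rot: [-3.138, -0.0, -3.108]
contact_force: [0.3, -0.8, 0.5]
grip_width: 0.0852
```

Call:
send_rows:
  claw: [0,0,0,0,0]
  xyz:
    - [2,-5,0]
    - [4,-10.5,0]
    - [6,-16,0]
    - [8.5,-21.5,0]
    - [10,-26,0]
  delta_rot:
    - [0,0,0]
    - [0,0,0]
    - [0,0,0]
    - [0,0,0]
    - [0,0,0]

```text
time_s: 16.12
ee_pos: [0.5281, -0.3359, 0.1429]
tcp_rot: [-3.138, -0.0, -3.109]
contact_force: [1.1, 0.4, -0.4]
grip_width: 0.0855
```

```bash
cat > look.py <<'E'
from plan import *
from scipy import ndimage as ni
def dishes(n):
    p=cam(n); w=cloud(p); X,Y,z=w[...,0],w[...,1],w[...,2]
    l,k=ni.label((Y<-.2)&(Y>-.46)&(X>.35)&(X<.62)&(z>.024)&(z<.036))
    for i in range(1,k+1):
        if (l==i).sum()>80:
            q=w[l==i][:,:2].astype(np.float32); c,r=cv2.minEnclosingCircle(q); print(n,"dish",(l==i).sum(),np.round(c,4),round(r,4))
E
python3 - <<'E'
from look import *
st(); dishes("top"); dishes("scene")
plan([(.5147,-.3852,.12,3.176),(.5147,-.3852,.03,3.176)])
E
```

```text
t 16.12 [ 0.5281 -0.3359  0.1429] [-3.138 -0.    -3.109] F [ 1.1  0.4 -0.4] w 0.0855 j [-0.56  0.42 -0.14  1.01 -0.   -0.6 ]
top dish 301 [ 0.5153 -0.3841] 0.0259
top dish 310 [ 0.4221 -0.2705] 0.0253
top dish 321 [ 0.4187 -0.3878] 0.0256
scene dish 170 [ 0.4221 -0.3872] 0.0277
scene dish 199 [ 0.4248 -0.2701] 0.0263
scene dish 217 [ 0.5165 -0.3858] 0.0291
xyz [1.43, -4.64, 2.31] rv [-0.006, -0.0, -0.007]  -> [ 0.515 -0.385  0.12 ]
xyz [0.0, -0.0, 9.0] rv [0.0, 0.0, 0.0]  -> [ 0.515 -0.385  0.03 ]
```

Call:
send_rows:
  claw: [0,0,0,0,0]
  xyz:
    - [1.4,-4.8,1]
    - [1.4,-4.8,4]
    - [1.4,-4.8,8]
    - [1.4,-4.8,10.5]
    - [1.4,-4.8,11.2]
  delta_rot:
    - [-0.005,0,-0.005]
    - [-0.005,0,-0.005]
    - [-0.005,0,-0.005]
    - [-0.005,0,-0.005]
    - [-0.005,0,-0.005]

```text
time_s: 16.85
ee_pos: [0.5141, -0.3857, 0.0292]
tcp_rot: [3.14, -0.003, -3.108]
contact_force: [-0.4, 0.1, 0.9]
grip_width: 0.0858
```

Call:
send_rows:
  claw: [0.3,0.6,1,1,1]
  xyz:
    - [0,0,0.1]
    - [0,0,0.1]
    - [0,0,0.1]
    - [0,0,0.1]
    - [0,0,0.1]
  delta_rot:
    - [0,0,0]
    - [0,0,0]
    - [0,0,0]
    - [0,0,0]
    - [0,0,0]

```text
time_s: 17.48
ee_pos: [0.5152, -0.3864, 0.0298]
tcp_rot: [3.141, -0.0, -3.108]
contact_force: [-0.0, 0.3, 7.0]
grip_width: 0.0479
```

Call:
send_rows:
  claw: [1,1,1,1,1]
  xyz:
    - [0,0,-3]
    - [0,0,-8]
    - [0,0,-14]
    - [-1,4,-14]
    - [-2,9,-14]
  delta_rot:
    - [0,0,0]
    - [0,0,0]
    - [0,0,0]
    - [0,0,0]
    - [0,0,0]

```text
time_s: 18.1
ee_pos: [0.533, -0.296, 0.1712]
tcp_rot: [-3.14, 0.002, -3.11]
contact_force: [-0.4, 0.4, -0.9]
grip_width: 0.0479
```

Call:
send_rows:
  claw: [1,1,1,1,1]
  xyz:
    - [-1,5,0]
    - [-2.5,10,0]
    - [-4,15,0]
    - [-5.5,20,0]
    - [-6.5,25,0]
  delta_rot:
    - [0,0,0]
    - [0,0,0]
    - [0,0,0]
    - [0,0,0]
    - [0,0,0]

```text
time_s: 18.73
ee_pos: [0.5906, -0.0425, 0.1714]
tcp_rot: [-3.14, 0.003, -3.111]
contact_force: [0.1, 0.2, -1.0]
grip_width: 0.0481
```

```bash
python3 - <<'E'
from look import *
st(); dishes("top")
plan([(.595,.010,.17,3.176),(.595,.01,.035,3.176)])
E
```

```text
t 18.73 [ 0.5906 -0.0425  0.1714] [-3.140e+00  3.000e-03 -3.111e+00] F [ 0.1  0.2 -1. ] w 0.0481 j [-0.07  0.34 -0.19  1.04 -0.   -0.1 ]
top dish 318 [ 0.4195 -0.3875] 0.0259
xyz [-0.54, 4.64, 0.16] rv [0.004, 0.003, 0.001]  -> [0.595 0.01  0.17 ]
xyz [0.0, -0.0, 13.5] rv [0.0, 0.0, 0.0]  -> [0.595 0.01  0.035]
```

Call:
send_rows:
  claw: [1,1,1,1,1]
  xyz:
    - [-0.5,4.6,1]
    - [-0.5,4.6,4]
    - [-0.5,4.6,8]
    - [-0.5,4.6,11.5]
    - [-0.5,4.6,13.2]
  delta_rot:
    - [0.004,0.003,0]
    - [0.004,0.003,0]
    - [0.004,0.003,0]
    - [0.004,0.003,0]
    - [0.004,0.003,0]

```text
time_s: 19.4
ee_pos: [0.5936, 0.0099, 0.0377]
tcp_rot: [-3.141, -0.002, -3.106]
contact_force: [0.0, 0.6, -1.0]
grip_width: 0.0478
```

```bash
python3 - <<'E'
from look import *
st()
plan([(.595,.01,.034,3.176)])
E
```

```text
t 19.4 [0.5936 0.0099 0.0377] [-3.141e+00 -2.000e-03 -3.106e+00] F [ 0.   0.6 -1. ] w 0.0478 j [ 0.02  0.47 -0.34  0.77 -0.   -0.02]
xyz [-0.14, 0.0, 0.37] rv [-0.0, -0.002, 0.001]  -> [0.595 0.01  0.034]
```

Call:
send_rows:
  claw: [1,1,1,0.25,0.25]
  xyz:
    - [-0.1,0,0.3]
    - [-0.1,0,0.4]
    - [-0.1,0,0.4]
    - [-0.1,0,0.4]
    - [-0.1,0,0.4]
  delta_rot:
    - [0,0,0]
    - [0,0,0]
    - [0,0,0]
    - [0,0,0]
    - [0,0,0]

```text
time_s: 20.02
ee_pos: [0.5951, 0.01, 0.0344]
tcp_rot: [-3.141, -0.001, -3.106]
contact_force: [0.0, -0.6, -0.0]
grip_width: 0.0635
```

Call:
send_rows:
  claw: [0.25,0.25,0.25,0.25,0]
  xyz:
    - [0,0,0]
    - [0,0,-4]
    - [0,0,-8]
    - [0,0,-12]
    - [3,-4,-12]
  delta_rot:
    - [0,0,0]
    - [0,0,0]
    - [0,0,0]
    - [0,0,0]
    - [0,0,0]

```text
time_s: 20.65
ee_pos: [0.5709, -0.03, 0.1585]
tcp_rot: [-3.141, 0.008, -3.102]
contact_force: [0.3, -0.6, -0.6]
grip_width: 0.0803
```

Call:
send_rows:
  claw: [0,0,0,0,0]
  xyz:
    - [3,-5,0]
    - [6,-10,0]
    - [9,-15,0]
    - [12,-19,0]
    - [15,-23,0]
  delta_rot:
    - [0,0,0]
    - [0,0,0]
    - [0,0,0]
    - [0,0,0]
    - [0,0,0]

```text
time_s: 21.28
ee_pos: [0.4291, -0.2671, 0.1578]
tcp_rot: [-3.14, 0.008, -3.102]
contact_force: [0.9, -0.3, -0.5]
grip_width: 0.0855
```

```bash
python3 - <<'E'
from look import *
st(); dishes("top"); dishes("scene"); st()
p=cam("scene"); cv2.imwrite("pics/s3.png",p["frame"])
plan([(.4225,-.2705,.12,3.176),(.4225,-.2705,.03,3.176)])
E
```

```text
t 21.27 [ 0.4291 -0.2671  0.1578] [-3.14   0.008 -3.102] F [ 0.9 -0.3 -0.5] w 0.0855 j [-0.56  0.19 -0.42  0.95  0.   -0.6 ]
top dish 134 [ 0.4173 -0.2706] 0.0244
scene dish 188 [ 0.4211 -0.3845] 0.0272
scene dish 208 [ 0.4247 -0.2687] 0.0278
t 21.38 [ 0.4277 -0.2688  0.1577] [-3.14   0.007 -3.107] F [ 0.3  0.9 -0.4] w 0.0851 j [-0.56  0.19 -0.42  0.95  0.   -0.6 ]
xyz [0.69, -0.3, 3.76] rv [-0.001, 0.008, 0.001]  -> [ 0.422 -0.27   0.12 ]
xyz [0.0, -0.0, 9.0] rv [0.0, 0.0, 0.0]  -> [ 0.422 -0.27   0.03 ]
```

View pics/s3.png

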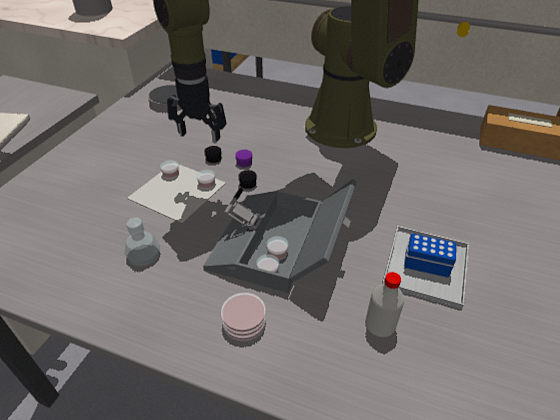

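Two dishes stand in the case at (277,246) and (267,264), the tip box is in the tray at (432,252), and two dishes are still on the mat.

Call:
send_rows:
  claw: [0,0,0,0,0]
  xyz:
    - [0.7,-0.3,4]
    - [0.6,-0.3,8]
    - [0.6,-0.3,11]
    - [0.6,-0.3,12.6]
    - [0.6,-0.3,12.8]
  delta_rot:
    - [0,0.008,0]
    - [0,0.008,0]
    - [0,0.008,0]
    - [0,0.008,0]
    - [0,0.008,0]

```text
time_s: 22.05
ee_pos: [0.4241, -0.2696, 0.029]
tcp_rot: [3.141, -0.001, -3.105]
contact_force: [0.4, 0.2, 0.6]
grip_width: 0.0852
```

Call:
send_rows:
  claw: [0.3,0.6,1,1,1]
  xyz:
    - [0,0,0]
    - [0,0,0]
    - [0,0,0]
    - [0,0,0]
    - [0,0,0]
  delta_rot:
    - [0,0,0]
    - [0,0,0]
    - [0,0,0]
    - [0,0,0]
    - [0,0,0]

```text
time_s: 22.68
ee_pos: [0.4251, -0.2701, 0.0306]
tcp_rot: [-3.141, 0.001, -3.105]
contact_force: [-1.3, 2.2, 6.4]
grip_width: 0.048
```

Call:
send_rows:
  claw: [1,1,1,1,1]
  xyz:
    - [0,0,-3]
    - [0,0,-8]
    - [0,0,-14]
    - [-2,4,-14]
    - [-4,9,-14]
  delta_rot:
    - [0,0,0]
    - [0,0,0]
    - [0,0,0]
    - [0,0,0]
    - [0,0,0]

```text
time_s: 23.3
ee_pos: [0.4631, -0.1788, 0.1726]
tcp_rot: [-3.139, 0.005, -3.108]
contact_force: [0.4, 0.2, -0.6]
grip_width: 0.0478
```

Call:
send_rows:
  claw: [1,1,1,1,1]
  xyz:
    - [-2,5,0]
    - [-4,10,0]
    - [-6,14,0]
    - [-8,18.4,0]
    - [-8,18.4,0]
  delta_rot:
    - [0,0,0]
    - [0,0,0]
    - [0,0,0]
    - [0,0,0]
    - [0,0,0]

```text
time_s: 23.92
ee_pos: [0.5382, 0.0105, 0.1733]
tcp_rot: [-3.14, 0.007, -3.103]
contact_force: [0.1, 0.2, -0.8]
grip_width: 0.0479
```

```bash
python3 - <<'E'
from look import *
st()
plan([(.533,.008,.17,3.176),(.533,.008,.036,3.176)])
E
```

```text
t 23.93 [0.5382 0.0105 0.1733] [-3.14   0.007 -3.103] F [ 0.1  0.2 -0.8] w 0.0479 j [ 0.02  0.24 -0.33  1.   -0.   -0.02]
xyz [0.53, -0.23, 0.33] rv [-0.002, 0.007, 0.004]  -> [0.533 0.008 0.17 ]
xyz [0.0, -0.0, 13.4] rv [0.0, 0.0, 0.0]  -> [0.533 0.008 0.036]
```

Call:
send_rows:
  claw: [1,1,1,1,1]
  xyz:
    - [0.5,-0.2,3]
    - [0.5,-0.2,8]
    - [0.5,-0.2,12]
    - [0.5,-0.2,13.4]
    - [0.5,-0.2,13.8]
  delta_rot:
    - [0,0.007,0.004]
    - [0,0.007,0.004]
    - [0,0.007,0.004]
    - [0,0.007,0.004]
    - [0,0.007,0.004]

```text
time_s: 24.55
ee_pos: [0.5341, 0.0076, 0.0355]
tcp_rot: [-3.14, -0.0, -3.108]
contact_force: [0.7, 0.5, -0.5]
grip_width: 0.0481
```

Call:
send_rows:
  claw: [1,1,0.25,0.25,0.25]
  xyz:
    - [0,0,0.1]
    - [0,0,0.1]
    - [0,0,0.1]
    - [0,0,0.1]
    - [0,0,0.1]
  delta_rot:
    - [0,0,0]
    - [0,0,0]
    - [0,0,0]
    - [0,0,0]
    - [0,0,0]

```text
time_s: 25.18
ee_pos: [0.5343, 0.0076, 0.0347]
tcp_rot: [-3.14, -0.0, -3.108]
contact_force: [1.2, -0.4, 0.5]
grip_width: 0.0639
```

Call:
send_rows:
  claw: [0.25,0.25,0.25,0,0]
  xyz:
    - [0,0,-4]
    - [0,0,-8]
    - [0,0,-12]
    - [1.5,-5,-12]
    - [3,-10,-12]
  delta_rot:
    - [0,0,0]
    - [0,0,0]
    - [0,0,0]
    - [0,0,0]
    - [0,0,0]

```text
time_s: 25.8
ee_pos: [0.508, -0.0938, 0.1557]
tcp_rot: [-3.139, 0.002, -3.106]
contact_force: [0.5, -1.2, 0.3]
grip_width: 0.0857
```

Call:
send_rows:
  claw: [0,0,0,0,0]
  xyz:
    - [2,-6,0]
    - [4,-12,0]
    - [6,-18,0]
    - [8,-24,0]
    - [9.7,-29,0]
  delta_rot:
    - [0,0,0]
    - [0,0,0]
    - [0,0,0]
    - [0,0,0]
    - [0,0,0]

```text
time_s: 26.42
ee_pos: [0.4205, -0.3892, 0.1564]
tcp_rot: [-3.139, 0.002, -3.107]
contact_force: [0.4, -0.3, 0.2]
grip_width: 0.0855
```

```bash
python3 - <<'E'
from look import *
st(); dishes("scene"); st()
plan([(.4205,-.387,.12,3.176),(.4205,-.387,.03,3.176)])
E
```

```text
t 26.43 [ 0.4205 -0.3892  0.1564] [-3.139e+00  2.000e-03 -3.107e+00] F [ 0.4 -0.3  0.2] w 0.0855 j [-0.75  0.31 -0.26  0.99 -0.   -0.78]
scene dish 188 [ 0.4222 -0.3891] 0.027
t 26.48 [ 0.4187 -0.3954  0.1566] [-3.133e+00  1.000e-03 -3.111e+00] F [-0.8 -5.1  1.7] w 0.0855 j [-0.75  0.32 -0.26  0.99 -0.01 -0.78]
xyz [-0.2, 0.86, 3.65] rv [-0.008, 0.001, -0.004]  -> [ 0.42  -0.387  0.12 ]
xyz [0.0, -0.0, 9.0] rv [0.0, 0.0, 0.0]  -> [ 0.42  -0.387  0.03 ]
```

Call:
send_rows:
  claw: [0,0,0,0,0]
  xyz:
    - [-0.2,0.8,4]
    - [-0.2,0.8,8]
    - [-0.2,0.8,11]
    - [-0.2,0.8,12.4]
    - [-0.2,0.8,12.6]
  delta_rot:
    - [-0.008,0,-0.004]
    - [-0.008,0,-0.004]
    - [-0.008,0,-0.004]
    - [-0.008,0,-0.004]
    - [-0.008,0,-0.004]

```text
time_s: 27.1
ee_pos: [0.4203, -0.3879, 0.03]
tcp_rot: [3.141, -0.0, -3.107]
contact_force: [0.1, -0.6, -0.2]
grip_width: 0.0853
```

Call:
send_rows:
  claw: [0.3,0.6,1,1,1]
  xyz:
    - [0,0,0]
    - [0,0,0]
    - [0,0,0]
    - [0,0,0]
    - [0,0,0]
  delta_rot:
    - [0,0,0]
    - [0,0,0]
    - [0,0,0]
    - [0,0,0]
    - [0,0,0]

```text
time_s: 27.72
ee_pos: [0.4213, -0.3887, 0.0317]
tcp_rot: [-3.141, 0.002, -3.107]
contact_force: [-1.2, 0.5, 5.0]
grip_width: 0.0478
```

Call:
send_rows:
  claw: [1,1,1,1,1]
  xyz:
    - [0,0,-3]
    - [0,0,-8]
    - [0,0,-14]
    - [-1,5,-14]
    - [-2,11,-14]
  delta_rot:
    - [0,0,0]
    - [0,0,0]
    - [0,0,0]
    - [0,0,0]
    - [0,0,0]

```text
time_s: 28.35
ee_pos: [0.4384, -0.278, 0.1736]
tcp_rot: [-3.138, 0.005, -3.109]
contact_force: [1.1, 0.9, -1.7]
grip_width: 0.0478
```

Call:
send_rows:
  claw: [1,1,1,1,1]
  xyz:
    - [-1,6,0]
    - [-2,12,0]
    - [-3,18,0]
    - [-4,24,0]
    - [-4.4,28,0]
  delta_rot:
    - [0,0,0]
    - [0,0,0]
    - [0,0,0]
    - [0,0,0]
    - [0,0,0]

```text
time_s: 28.98
ee_pos: [0.4738, 0.0057, 0.174]
tcp_rot: [-3.139, 0.007, -3.108]
contact_force: [0.3, -0.7, -0.4]
grip_width: 0.048
```

```bash
python3 - <<'E'
from look import *
cam("top")
st()
plan([(.471,.006,.17,3.176),(.471,.006,.036,3.176)])
E
```

```text
t 29.02 [0.4739 0.0091 0.1739] [ 3.141  0.007 -3.105] F [ 0.2  3.2 -0.1] w 0.0475 j [ 0.02  0.12 -0.47  0.98  0.   -0.02]
xyz [0.3, -0.3, 0.39] rv [0.001, 0.007, 0.002]  -> [0.471 0.006 0.17 ]
xyz [0.0, -0.0, 13.4] rv [0.0, 0.0, 0.0]  -> [0.471 0.006 0.036]
```

Call:
send_rows:
  claw: [1,1,1,1,1]
  xyz:
    - [0.3,-0.3,3]
    - [0.3,-0.3,8]
    - [0.3,-0.3,12]
    - [0.3,-0.3,13.4]
    - [0.3,-0.3,13.8]
  delta_rot:
    - [0,0.007,0]
    - [0,0.007,0]
    - [0,0.007,0]
    - [0,0.007,0]
    - [0,0.007,0]

```text
time_s: 29.65
ee_pos: [0.4722, 0.006, 0.0361]
tcp_rot: [3.141, 0.0, -3.105]
contact_force: [1.3, -0.1, 1.0]
grip_width: 0.0476
```

Call:
send_rows:
  claw: [1,1,0.25,0.25,0.25]
  xyz:
    - [0,0,0.1]
    - [0,0,0.1]
    - [0,0,0.1]
    - [0,0,0.1]
    - [0,0,0.1]
  delta_rot:
    - [0,0,0]
    - [0,0,0]
    - [0,0,0]
    - [0,0,0]
    - [0,0,0]

```text
time_s: 30.28
ee_pos: [0.4723, 0.006, 0.0353]
tcp_rot: [3.141, 0.001, -3.105]
contact_force: [0.0, -0.3, -0.4]
grip_width: 0.0639
```

Call:
send_rows:
  claw: [0.25,0.25,0.25,1,1]
  xyz:
    - [0,0,-4]
    - [0,0,-9]
    - [0,0,-14]
    - [0,0,-19]
    - [0,0,-21]
  delta_rot:
    - [0,0,0]
    - [0,0,0]
    - [0,0,0]
    - [0,0,0]
    - [0,0,0]

```text
time_s: 30.9
ee_pos: [0.4736, 0.0059, 0.2486]
tcp_rot: [3.141, 0.005, -3.105]
contact_force: [0.2, -0.2, -0.8]
grip_width: 0.0281
```

```bash
cat >> look.py <<'E'
C=np.array([.564,.009]); ex=np.array([-.034,.9994]); ey=np.array([-.9994,-.034])
def cw(x,y,z): return (*(C+x*ex/1000+y*ey/1000),z/1000)
def wc(P):
    d=np.asarray(P)[...,:2]-C; return np.stack([d@ex,d@ey,np.asarray(P)[...,2]],-1)*1000
E
python3 - <<'E'
from look import *
cam("top"); st()
for n in("top","scene"):
    p=cam(n); cv2.imwrite(f"pics/{n}4.png",p["frame"]); w=cloud(p); c=wc(w)
    m=(abs(c[...,0])<55)&(abs(c[...,1])<125)&(c[...,2]>29)&(c[...,2]<44)
    l,k=ni.label(m)
    for i in range(1,k+1):
        if (l==i).sum()>60:
            q=c[l==i]; cc,r=cv2.minEnclosingCircle(q[:,:2].astype(np.float32)); print(n,"dish in case",(l==i).sum(),np.round(cc,1),round(r,1),"z",q[:,2].mean().round(1),"zsd",q[:,2].std().round(2))
plan([cw(90,-36,225)+(3.176,),cw(200,-36,225)+(3.176,),cw(200,-36,137)+(3.176,)])
E
```

```text
t 30.95 [0.4742 0.0059 0.2499] [ 3.141  0.007 -3.105] F [ 0.4 -0.2  2.1] w 0.0207 j [ 0.01  0.07 -0.34  1.15  0.   -0.02]
scene dish in case 331 [14.4 98.8] 42.0 z 35.8 zsd 2.86
scene dish in case 274 [-3.4 28.7] 26.8 z 35.4 zsd 1.9
scene dish in case 305 [ -2.5 -34. ] 26.5 z 35.4 zsd 1.79
scene dish in case 310 [ -2.6 -93.3] 26.4 z 35.7 zsd 1.63
xyz [-12.74, 8.97, 2.14] rv [0.001, 0.003, 0.002]  -> [0.597 0.1   0.225]
xyz [-0.0, 11.0, 0.0] rv [0.0, 0.0, 0.0]  -> [0.593 0.21  0.225]
xyz [0.0, -0.0, 8.8] rv [0.0, 0.0, 0.0]  -> [0.593 0.21  0.137]
```

View pics/scene4.png

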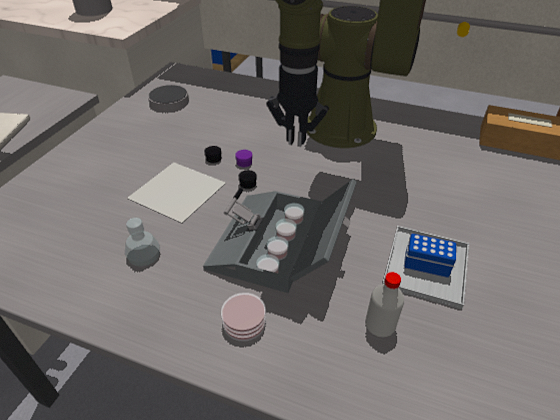

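All four dishes stand in the case, at (294,213), (286,229), (278,247) and (267,265). The latch sleeve is at about (238,193) and the tip box is still in the tray. Next is the lid.

Call:
send_rows:
  claw: [1,1,1,1,1]
  xyz:
    - [-5,3.5,1]
    - [-10,7,2]
    - [-12.7,10,2]
    - [-12.7,15,2]
    - [-12.7,20,2]
  delta_rot:
    - [0,0,0]
    - [0,0,0]
    - [0,0,0]
    - [0,0,0]
    - [0,0,0]

```text
time_s: 31.68
ee_pos: [0.5917, 0.2113, 0.2236]
tcp_rot: [-3.141, -0.001, -3.106]
contact_force: [-0.0, -0.1, -0.8]
grip_width: -0.0004
```

Call:
send_rows:
  claw: [1,1,1,1,1]
  xyz:
    - [0,0,0]
    - [0,0,3]
    - [0,0,6]
    - [0,0,8.8]
    - [0,0,8.8]
  delta_rot:
    - [0,0,0]
    - [0,0,0]
    - [0,0,0]
    - [0,0,0]
    - [0,0,0]

```text
time_s: 32.3
ee_pos: [0.5889, 0.2093, 0.1318]
tcp_rot: [-3.138, -0.008, -3.107]
contact_force: [0.1, -0.6, 0.2]
grip_width: -0.0002
```

```bash
python3 - <<'E'
from look import *
p=cam("scene"); cv2.imwrite("pics/s5.png",p["frame"][100:320,180:460].repeat(2,0).repeat(2,1)); st(); print("case",wc(robot.sense()["ee_pos"]))
T=[cw(x,-36,z)+(3.176,) for x,z in [(150,140),(120,152),(90,165)]]
plan(T)
print('B'); T=[cw(x+15,-36,z+17)+(3.176,) for x,z in [(48.6,150),(23,143),(0,130),(-18.6,112),(-32,89),(-39,66)]]
plan([cw(90,-36,165)+(3.176,)]+T)
E
```

```text
t 32.35 [0.5902 0.2099 0.1338] [-3.139 -0.005 -3.107] F [-0.   0.2  0.8] w -0.0002 j [ 0.34  0.43 -0.15  1.   -0.    0.31]
case [199.92660176 -33.0395579  133.83404678]
xyz [-0.29, -4.99, -0.61] rv [-0.002, -0.005, 0.0]  -> [0.595 0.16  0.14 ]
xyz [0.0, -3.0, -1.2] rv [0.0, 0.0, 0.0]  -> [0.596 0.13  0.152]
xyz [0.0, -3.0, -1.3] rv [0.0, 0.0, 0.0]  -> [0.597 0.1   0.165]
B
xyz [-0.27, -11.0, -3.09] rv [-0.002, -0.005, 0.0]  -> [0.597 0.1   0.165]
xyz [0.0, -2.64, -0.2] rv [0.0, 0.0, 0.0]  -> [0.598 0.074 0.167]
xyz [0.0, -2.56, 0.7] rv [0.0, 0.0, 0.0]  -> [0.599 0.048 0.16 ]
xyz [0.0, -2.3, 1.3] rv [0.0, 0.0, 0.0]  -> [0.599 0.025 0.147]
xyz [0.0, -1.86, 1.8] rv [0.0, 0.0, 0.0]  -> [0.6   0.007 0.129]
xyz [0.0, -1.34, 2.3] rv [0.0, 0.0, 0.0]  -> [ 0.601 -0.007  0.106]
xyz [0.0, -0.7, 2.3] rv [0.0, 0.0, 0.0]  -> [ 0.601 -0.014  0.083]
```

View pics/s5.png

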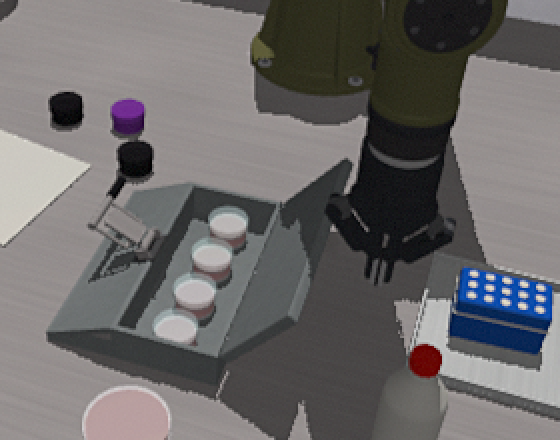

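The closed gripper stands outside the lid's free edge at (380,275) in the crop and is clear of the bottle and tip box. Pushing the lid over now.

Call:
send_rows:
  claw: [1,1,1,1,1]
  xyz:
    - [-0.3,-2.5,-0.6]
    - [-0.3,-5,-0.8]
    - [-0.3,-7,-1.5]
    - [-0.3,-9,-2.4]
    - [-0.3,-11,-3.1]
  delta_rot:
    - [0,-0.005,0]
    - [0,-0.005,0]
    - [0,-0.005,0]
    - [0,-0.005,0]
    - [0,-0.005,0]

```text
time_s: 32.98
ee_pos: [0.599, 0.1046, 0.1727]
tcp_rot: [3.133, 0.008, -3.104]
contact_force: [-9.8, 8.6, 25.6]
grip_width: -0.0001
```

```bash
cat >> look.py <<'E'
def lidang(n="scene"):
    p=cam(n); w=cloud(p); c=wc(w); c=c[(c[...,0]>-75)&(c[...,0]<160)&(c[...,1]>-128)&(c[...,1]<125)&(abs(c[...,1]+36)>50)]
    c=c[(c[:,2]>70)&(c[:,2]<185)]
    r=np.hypot(c[:,0]-61,c[:,2]-50); a=np.arctan2(c[:,2]-50,61-c[:,0])
    k=(r<122)&(r>60); print("lid ang pct",np.round(np.percentile(a[k],[5,25,50,75,95]),3) if k.sum()>20 else k.sum(),k.sum())
    return p
E
python3 - <<'E'
from look import *
st(); lidang(); print("case",wc(robot.sense()["ee_pos"]))
E
```

```text
t 32.98 [0.599  0.1046 0.1727] [ 3.133  0.008 -3.104] F [-9.8  8.6 25.6] w -0.0001 j [ 0.17  0.36 -0.16  1.04  0.01  0.13]
lid ang pct [1.651 1.689 1.736 1.776 1.828] 166
case [ 90.81764187 -38.33491286 173.28082415]
```

Call:
send_rows:
  claw: [1,1,1,1,1]
  xyz:
    - [0,2,0]
    - [0,4,0]
    - [0,6,0]
    - [0,8,-1]
    - [0,8,-1]
  delta_rot:
    - [0,0,0]
    - [0,0,0]
    - [0,0,0]
    - [0,0,0.1]
    - [0,0,0.2]

```text
time_s: 33.65
ee_pos: [0.5961, 0.1835, 0.1832]
tcp_rot: [3.136, 0.007, 2.976]
contact_force: [0.8, -0.7, 0.1]
grip_width: -0.0001
```

```bash
python3 - <<'E'
from look import *
lidang(); st(); print("case",wc(robot.sense()["ee_pos"]))
plan([cw(150,-50,165)+(1.605,)],maxr=.8)
E
```

```text
lid ang pct [1.633 1.67  1.717 1.755 1.806] 471
t 33.7 [0.5959 0.1828 0.1828] [3.137 0.007 2.973] F [-0.6 -0.4 -0.8] w 0.0003 j [ 0.3   0.38 -0.1   1.08  0.    0.47]
case [172.62231887 -37.78837131 182.8213552 ]
xyz [-0.82, -0.99, 0.89] rv [0.007, 0.005, 0.684]  -> [0.602 0.172 0.174]
xyz [-1.26, -0.24, 0.89] rv [0.0, -0.0, 0.684]  -> [0.609 0.161 0.165]
```

Call:
send_rows:
  claw: [1,1,1,1,1]
  xyz:
    - [-0.8,-1,0.9]
    - [-0.8,-1,0.9]
    - [-0.8,-1,0.9]
    - [-0.8,-1,0.9]
    - [-0.8,-1,0.9]
  delta_rot:
    - [0,0,0.16]
    - [0,0,0.32]
    - [0.005,0.005,0.48]
    - [0.005,0.005,0.64]
    - [0.007,0.005,0.68]

```text
time_s: 34.33
ee_pos: [0.6017, 0.1722, 0.1728]
tcp_rot: [-3.14, -0.001, 2.293]
contact_force: [0.8, -0.1, -1.0]
grip_width: -0.0001
```

Call:
send_rows:
  claw: [1,1,1,1,1]
  xyz:
    - [-1.3,-0.2,0.9]
    - [-1.3,-0.2,0.9]
    - [-1.3,-0.2,0.9]
    - [-1.3,-0.2,0.9]
    - [-1.3,-0.2,0.9]
  delta_rot:
    - [0,0,0.16]
    - [0,0,0.32]
    - [0,0,0.48]
    - [0,0,0.64]
    - [0,0,0.68]

```text
time_s: 34.95
ee_pos: [0.6081, 0.1617, 0.1626]
tcp_rot: [-3.138, 0.001, 1.613]
contact_force: [0.4, -0.3, -0.3]
grip_width: -0.0002
```

```bash
python3 - <<'E'
from look import *
st(); print("case",wc(robot.sense()["ee_pos"]))
plan([cw(x+11,-50,z+17)+(1.605,) for x,z in [(90,148),(65,150),(48.6,148),(23,143),(0,130),(-18.6,112),(-32,89),(-39,68)]])
E
```

```text
t 34.95 [0.6081 0.1617 0.1626] [-3.138e+00  1.000e-03  1.613e+00] F [ 0.4 -0.3 -0.3] w -0.0002 j [ 0.26  0.41 -0.1   1.06 -0.    1.79]
case [151.07274554 -49.29941397 162.64509814]
xyz [-5.01, 0.03, -0.23] rv [-0.004, 0.001, 0.008]  -> [0.611 0.112 0.165]
xyz [-2.5, -0.0, -0.2] rv [0.0, 0.0, 0.0]  -> [0.611 0.087 0.167]
xyz [-1.64, -0.0, 0.2] rv [0.0, 0.0, 0.0]  -> [0.612 0.07  0.165]
xyz [-2.56, -0.0, 0.5] rv [0.0, 0.0, 0.0]  -> [0.613 0.045 0.16 ]
xyz [-2.3, -0.0, 1.3] rv [0.0, 0.0, 0.0]  -> [0.614 0.022 0.147]
xyz [-1.86, -0.0, 1.8] rv [0.0, 0.0, 0.0]  -> [0.614 0.003 0.129]
xyz [-1.34, -0.0, 2.3] rv [0.0, 0.0, 0.0]  -> [ 0.615 -0.01   0.106]
xyz [-0.7, -0.0, 2.1] rv [0.0, 0.0, 0.0]  -> [ 0.615 -0.017  0.085]
```

Call:
send_rows:
  claw: [1,1,1,1,1]
  xyz:
    - [-2.5,0,-0.1]
    - [-5,0,-0.2]
    - [-7.5,0,-0.4]
    - [-9.2,0,-0.4]
    - [-11.7,0,0.1]
  delta_rot:
    - [0,0,0.008]
    - [0,0,0.008]
    - [0,0,0.008]
    - [0,0,0.008]
    - [0,0,0.008]

```text
time_s: 35.58
ee_pos: [0.6127, 0.0455, 0.1612]
tcp_rot: [-3.137, -0.0, 1.607]
contact_force: [-0.0, 3.1, -0.4]
grip_width: -0.0
```

```bash
python3 - <<'E'
from look import *
st(); print("case",wc(robot.sense()["ee_pos"])); lidang("top"); p=lidang(); cv2.imwrite("pics/s6.png",p["frame"][100:320,180:460].repeat(2,0).repeat(2,1))
plan([cw(x+11,-50,z+17)+(1.605,) for x,z in [(23,143),(0,130),(-18.6,112),(-32,89),(-39,68)]])
E
```

```text
t 35.58 [0.6127 0.0455 0.1612] [-3.137 -0.     1.607] F [-0.   3.1 -0.4] w -0.0 j [ 0.07  0.39 -0.14  1.04  0.    1.61]
case [ 34.82565072 -49.92062703 161.20515079]
lid ang pct 0 0
lid ang pct [1.116 1.168 1.189 1.211 1.238] 772
xyz [0.15, 0.02, 0.07] rv [-0.005, 0.002, -0.002]  -> [0.613 0.045 0.16 ]
xyz [-2.3, -0.0, 1.3] rv [0.0, 0.0, 0.0]  -> [0.614 0.022 0.147]
xyz [-1.86, -0.0, 1.8] rv [0.0, 0.0, 0.0]  -> [0.614 0.003 0.129]
xyz [-1.34, -0.0, 2.3] rv [0.0, 0.0, 0.0]  -> [ 0.615 -0.01   0.106]
xyz [-0.7, -0.0, 2.1] rv [0.0, 0.0, 0.0]  -> [ 0.615 -0.017  0.085]
```

View pics/s6.png

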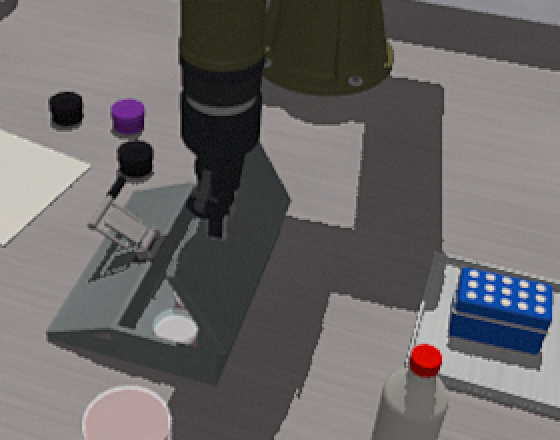

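The lid is past vertical, with the finger on its outer face near the edge at (215,225). I continue over and down.

Call:
send_rows:
  claw: [1,1,1,1,1]
  xyz:
    - [-1.1,0,0.7]
    - [-2.2,0,1.4]
    - [-3.1,0,2.3]
    - [-4,0,3.2]
    - [-4.7,0,4.4]
  delta_rot:
    - [-0.005,0,0]
    - [-0.005,0,0]
    - [-0.005,0,0]
    - [-0.005,0,0]
    - [-0.005,0,0]

```text
time_s: 36.3
ee_pos: [0.6139, -0.0047, 0.1161]
tcp_rot: [-3.141, 0.003, 1.603]
contact_force: [0.6, -0.6, 1.9]
grip_width: 0.0
```

```bash
python3 - <<'E'
from look import *
st(); print("case",wc(robot.sense()["ee_pos"])); lidang()
E
```

```text
t 36.3 [ 0.6139 -0.0047  0.1161] [-3.141e+00  3.000e-03  1.603e+00] F [ 0.6 -0.6  1.9] w 0.0 j [-0.01  0.42 -0.21  0.94 -0.    1.53]
case [-15.42607381 -49.43098804 116.10507461]
lid ang pct [0.5   0.523 0.543 0.568 0.607] 1002
```

Call:
send_rows:
  claw: [1,1,1,1,1]
  xyz:
    - [-0.6,0,1]
    - [-1,0,2]
    - [-1.3,0,2.8]
    - [-1.4,0,3.3]
    - [-1.4,0,3.5]
  delta_rot:
    - [0,0,0]
    - [0,0,0]
    - [0,0,0]
    - [0,0,0]
    - [0,0,0]

```text
time_s: 36.98
ee_pos: [0.6129, -0.0196, 0.0809]
tcp_rot: [-3.139, 0.003, 1.602]
contact_force: [-9.8, 0.8, 26.2]
grip_width: 0.0002
```

```bash
cat >> look.py <<'E'
def lidtop(n):
    p=cam(n); c=wc(cloud(p)); m=(c[...,0]>-35)&(c[...,0]<58)&(abs(c[...,1])<125)&(abs(c[...,1])>18)&(c[...,2]>55)&(c[...,2]<80); q=c[m]
    if len(q)>50:
        A=np.c_[q[:,:2],np.ones(len(q))]; k=np.ones(len(q),bool)
        for _ in range(5):
            s=np.linalg.lstsq(A[k],q[k,2],rcond=None)[0]; k=abs(q[:,2]-A@s)<2.5
        print(n,"lid top slope x (=-ang)",s.round(4),k.sum(),len(q))
    return p
E
python3 - <<'E'
from look import *
st(); print("case",wc(robot.sense()["ee_pos"])); lidtop("scene");lidtop("top"); st()
E
```

```text
t 36.98 [ 0.6129 -0.0196  0.0809] [-3.139e+00  3.000e-03  1.602e+00] F [-9.8  0.8 26.2] w 0.0002 j [-0.03  0.45 -0.25  0.88 -0.    1.51]
case [-30.23910059 -47.90356657  80.88535007]
scene lid top slope x (=-ang) [-2.30000e-03  1.00000e-04  6.37816e+01] 2479 2661
t 37.08 [ 0.6128 -0.0196  0.081 ] [-3.139e+00  3.000e-03  1.602e+00] F [-6.8  0.2 15.1] w -0.0003 j [-0.03  0.45 -0.25  0.88 -0.    1.51]
```

```bash
python3 - <<'E'
from look import *
s=dict(robot.sense()); s["ee_pos"]=np.array(s["ee_pos"])+[0,0,.11]
plan([cw(-126,48,190)+(3.176,)],s=s,maxr=.8)
E
```

```text
xyz [-4.8, -4.78, 0.08] rv [-0.004, 0.002, -0.787]  -> [ 0.567 -0.069  0.19 ]
xyz [-0.0, -6.77, 0.05] rv [-0.0, 0.0, -0.787]  -> [ 0.52  -0.119  0.19 ]
```

Call:
send_rows:
  claw: [1,1,1,1,1]
  xyz:
    - [0,0,-2]
    - [0,0,-6]
    - [0,0,-10]
    - [0,0,-11]
    - [0,0,-11]
  delta_rot:
    - [0,0,0]
    - [0,0,0]
    - [0,0,0]
    - [0,0,0]
    - [0,0,0]

```text
time_s: 37.7
ee_pos: [0.6135, -0.0192, 0.1912]
tcp_rot: [-3.14, 0.004, 1.603]
contact_force: [-0.6, 0.2, -0.7]
grip_width: -0.0002
```

Call:
send_rows:
  claw: [0.5,0,0,0,0]
  xyz:
    - [-1,-1,0]
    - [-2,-2,0]
    - [-3,-3,0]
    - [-4,-4,0]
    - [-4.8,-4.8,0]
  delta_rot:
    - [0,0,-0.16]
    - [0,0,-0.32]
    - [0,0,-0.48]
    - [0,0,-0.64]
    - [0,0,-0.78]

```text
time_s: 38.33
ee_pos: [0.5653, -0.069, 0.1893]
tcp_rot: [-3.135, -0.001, 2.387]
contact_force: [-0.4, -0.7, 0.3]
grip_width: 0.0852
```

Call:
send_rows:
  claw: [0,0,0,0,0]
  xyz:
    - [0,-1.5,0]
    - [0,-3,0]
    - [0,-4.5,0]
    - [0,-6,0]
    - [0,-6.8,0]
  delta_rot:
    - [0,0,-0.16]
    - [0,0,-0.32]
    - [0,0,-0.48]
    - [0,0,-0.64]
    - [0,0,-0.78]

```text
time_s: 38.95
ee_pos: [0.517, -0.1188, 0.1876]
tcp_rot: [-3.139, -0.009, -3.112]
contact_force: [0.2, 0.1, -0.5]
grip_width: 0.0853
```

```bash
python3 - <<'E'
from look import *
for n in ("wrist","scene"):
    p=cam(n); f=p["frame"].astype(int); c=wc(cloud(p))
    cv2.imwrite(f"pics/{n}7.png",p["frame"])
    m=(c[...,0]>-160)&(c[...,0]<-60)&(c[...,2]>55)&(c[...,2]<110)&(c[...,1]>27)&(c[...,1]<75)
    q=c[m]
    if len(q)>10:
        dk=f[m].max(1)<60; print(n,"sleeve region n",len(q),"dark",dk.sum(),"med",np.median(q,0).round(1),"pct",np.percentile(q[dk] if dk.sum()>10 else q,[3,50,97],axis=0).round(1).tolist())
    m=(c[...,0]>-160)&(c[...,0]<-110)&(c[...,2]>60)&(c[...,2]<110)&(abs(c[...,1])<20); q=c[m]
    if len(q)>10: print(n,"bar pct",len(q),np.percentile(q,[3,50,97],axis=0).round(1).tolist())
    for o in("latch_sleeve","latch_bar"):
        print(n,o,[(wc(np.array(d["position"])).round(1).tolist(),round(d["score"],2)) for d in robot.recognise(p,o)][:3])
    m=(c[...,0]>-75)&(c[...,0]<-30)&(abs(c[...,1])<14)&(c[...,2]>75)&(c[...,2]<90); q=c[m]
    if len(q)>5: print(n,"keeper",len(q),np.percentile(q,[3,50,97],axis=0).round(1).tolist())
st(); print(wc(robot.sense()["ee_pos"]))
E
```

```text
wrist sleeve region n 634 dark 610 med [-128.8   49.    89.6] pct [[-134.4, 31.1, 86.2], [-129.1, 48.9, 89.6], [-123.9, 65.3, 91.3]]
wrist bar pct 768 [[-133.3, -17.8, 83.0], [-125.7, 0.9, 87.7], [-110.8, 18.1, 90.4]]
wrist latch_sleeve []
wrist latch_bar [([-127.7, 22.4, 91.5], 0.73), ([-128.0, 25.1, 89.4], 0.67)]
wrist keeper 65 [[-51.2, -10.5, 75.3], [-50.9, 5.8, 78.1], [-47.4, 10.7, 81.5]]
scene sleeve region n 60 dark 47 med [-127.6   44.9   91.1] pct [[-132.7, 29.4, 87.3], [-127.4, 46.1, 91.4], [-124.4, 63.8, 94.4]]
scene bar pct 96 [[-132.8, -17.8, 82.0], [-125.5, -0.6, 88.4], [-110.7, 19.2, 93.2]]
scene latch_sleeve [([-127.8, 43.9, 90.5], 0.52)]
scene latch_bar [([-127.1, 14.8, 91.7], 0.54)]
scene keeper 23 [[-51.3, -13.1, 76.8], [-48.5, -4.5, 82.3], [-47.0, 9.2, 85.6]]
t 39.25 [ 0.5186 -0.1182  0.189 ] [-3.138 -0.006 -3.118] F [ 0.7 -0.2  0.6] w 0.0849 j [-0.22  0.22 -0.3   1.05 -0.   -0.25]
[-125.62137659   49.672957    188.955658  ]
```

View pics/wrist7.png

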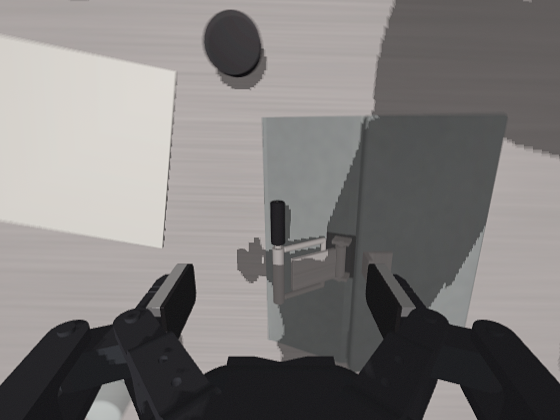

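Wrist view: the sleeve is at (278,222), the cross-bar at (278,275), and the keeper at (378,262) on the shut lid. I measure the sleeve centre at case (-129, 48.5, 85.5), which agrees with the latch model at a lever angle of about 0.9 rad.

```bash
cat > latch.py <<'E'
import numpy as np
from scipy.optimize import brentq
P=np.array([-70.5,59.5]); b=np.radians(25)
def d(a): return np.array([-np.cos(a),np.sin(a)])
def bar(phi,al): return P+18*d(phi-.17-b)+46.5*d(al)
E
python3 - <<'E'
from look import *; from latch import *
from scipy.optimize import fsolve,least_squares
phi0,al0=least_squares(lambda v:bar(*v)-np.array([-128.8,85.5]),[.9,.46]).x
phi1,al1=fsolve(lambda v:bar(*v)-np.array([-32.,74.]),[1.45,3.1]); print(phi0,al0,phi1,al1)
pts=[bar(phi0+(phi1-phi0)*t**.6,al0+(al1-al0)*t) for t in np.linspace(0,1,15)]
rel=np.array(pts)-pts[0]
print([ (round(float(-a[1]*0+a[0]/10),2),round(float(-a[1]/10),2)) for a in rel]); print(np.round(pts,1).tolist())
plan([cw(-128.8,50,120)+(3.176,),cw(-128.8,50,95.5)+(3.176,)])
E
```

```text
0.794119263926058 0.5085079689583264 1.7183653892406192 3.1768432990615643
[(0.0, -0.0), (0.6, -1.06), (1.3, -1.84), (2.11, -2.45), (3.0, -2.89), (3.93, -3.16), (4.88, -3.25), (5.82, -3.17), (6.71, -2.91), (7.53, -2.5), (8.25, -1.95), (8.84, -1.28), (9.28, -0.52), (9.56, 0.3), (9.68, 1.15)]
[[-128.8, 85.5], [-122.8, 96.1], [-115.8, 103.9], [-107.7, 110.0], [-98.8, 114.4], [-89.5, 117.1], [-80.0, 118.0], [-70.6, 117.2], [-61.7, 114.6], [-53.5, 110.5], [-46.3, 105.0], [-40.4, 98.3], [-36.0, 90.7], [-33.2, 82.5], [-32.0, 74.0]]
xyz [-0.01, -0.3, 6.9] rv [-0.003, -0.006, -0.01]  -> [ 0.518 -0.121  0.12 ]
xyz [0.0, -0.0, 2.45] rv [0.0, 0.0, 0.0]  -> [ 0.518 -0.121  0.096]
```

Call:
send_rows:
  claw: [0,0,0,0,0]
  xyz:
    - [0,-0.3,3]
    - [0,-0.3,6]
    - [0,-0.3,8.5]
    - [0,-0.3,9.3]
    - [0,-0.3,9.3]
  delta_rot:
    - [-0.003,-0.006,-0.01]
    - [-0.003,-0.006,-0.01]
    - [-0.003,-0.006,-0.01]
    - [-0.003,-0.006,-0.01]
    - [-0.003,-0.006,-0.01]

```text
time_s: 39.88
ee_pos: [0.5181, -0.1213, 0.0958]
tcp_rot: [3.141, -0.001, -3.108]
contact_force: [0.4, 0.6, -0.7]
grip_width: 0.0854
```

```bash
python3 - <<'E'
from look import *
st(); print(wc(robot.sense()["ee_pos"]))
E
```

```text
t 39.88 [ 0.5181 -0.1213  0.0958] [ 3.141e+00 -1.000e-03 -3.108e+00] F [ 0.4  0.6 -0.7] w 0.0854 j [-0.23  0.3  -0.43  0.84 -0.   -0.26]
[-128.64568214   50.34543893   95.79396102]
```

Call:
send_rows:
  claw: [0.5,1,1,1,1]
  xyz:
    - [0,0,0]
    - [0,0,0]
    - [0,0,0]
    - [0,0,0]
    - [0,0,0]
  delta_rot:
    - [0,0,0]
    - [0,0,0]
    - [0,0,0]
    - [0,0,0]
    - [0,0,0]

```text
time_s: 40.5
ee_pos: [0.5182, -0.1214, 0.096]
tcp_rot: [-3.142, -0.001, -3.108]
contact_force: [1.0, 0.5, 1.4]
grip_width: 0.0094
```

```bash
python3 - <<'E'
from look import *
st(); print(wc(robot.sense()["ee_pos"]))
E
```

```text
t 40.5 [ 0.5182 -0.1214  0.096 ] [-3.142e+00 -1.000e-03 -3.108e+00] F [1.  0.5 1.4] w 0.0094 j [-0.23  0.3  -0.43  0.84 -0.   -0.26]
[-128.74335944   50.23539279   95.99594919]
```

Call:
send_rows:
  claw: [1,1,1,1,1]
  xyz:
    - [0,0.6,-1.1]
    - [0,1.3,-1.8]
    - [0,2.1,-2.4]
    - [0,3,-2.9]
    - [0,3.9,-3.2]
  delta_rot:
    - [0,0,0]
    - [0,0,0]
    - [0,0,0]
    - [0,0,0]
    - [0,0,0]

```text
time_s: 41.12
ee_pos: [0.5169, -0.0818, 0.1281]
tcp_rot: [-3.141, -0.001, -3.108]
contact_force: [3.8, 1.0, -7.4]
grip_width: 0.01
```

```bash
python3 - <<'E'
from look import *
p=cam("scene"); cv2.imwrite("pics/s8.png",cv2.resize(p["frame"][130:270,180:340],None,fx=3.5,fy=3.5)); st(); print(wc(robot.sense()["ee_pos"]))
E
```

```text
t 41.17 [ 0.517  -0.0811  0.1284] [ 3.142 -0.    -3.107] F [ 3.   1.1 -6.2] w 0.0095 j [-0.16  0.25 -0.41  0.9  -0.   -0.19]
[-88.42064649  50.05596522 128.43098579]
```

View pics/s8.png

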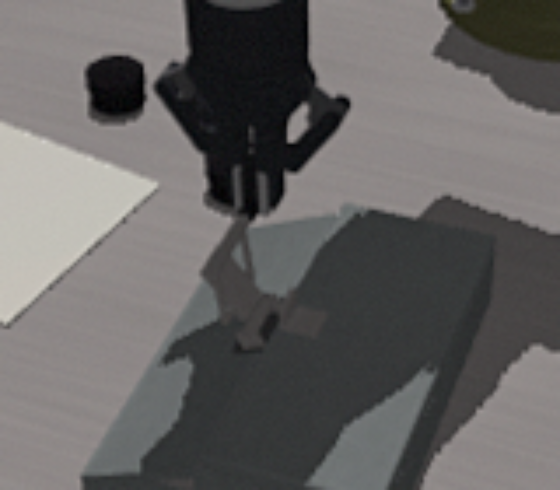

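The sleeve is held at (240,200) and the loop is carried up over the lever, with the keeper plate at (305,320). I continue over the keeper.

Call:
send_rows:
  claw: [1,1,1,1,1]
  xyz:
    - [0,0.9,0]
    - [0,1.8,0]
    - [0,2.7,0.2]
    - [0,3.5,0.6]
    - [0,4.3,1.2]
  delta_rot:
    - [0,0,0]
    - [0,0,0]
    - [0,0,0]
    - [0,0,0]
    - [0,0,0]

```text
time_s: 41.8
ee_pos: [0.5154, -0.038, 0.1162]
tcp_rot: [-3.141, -0.0, -3.107]
contact_force: [1.9, -3.7, -3.3]
grip_width: 0.0096
```

```bash
python3 - <<'E'
from look import *
st(); print(wc(robot.sense()["ee_pos"]))
E
```

```text
t 41.8 [ 0.5154 -0.038   0.1162] [-3.141 -0.    -3.107] F [ 1.9 -3.7 -3.3] w 0.0096 j [-0.07  0.25 -0.45  0.87 -0.   -0.11]
[-45.31590175  50.11876721 116.22564116]
```

Call:
send_rows:
  claw: [1,1,1,1,1]
  xyz:
    - [0,0.6,0.7]
    - [0,1,1.5]
    - [0,1.2,2.3]
    - [0,1.3,3]
    - [0,1.3,3.1]
  delta_rot:
    - [0,0,0]
    - [0,0,0]
    - [0,0,0]
    - [0,0,0]
    - [0,0,0]

```text
time_s: 42.42
ee_pos: [0.515, -0.025, 0.0848]
tcp_rot: [-3.141, -0.001, -3.107]
contact_force: [0.6, -2.9, -0.0]
grip_width: 0.0093
```

```bash
python3 - <<'E'
from look import *
p=lidtop("scene"); st(); print(wc(robot.sense()["ee_pos"]))
cv2.imwrite("pics/s9.png",cv2.resize(p["frame"][150:270,190:340],None,fx=4,fy=4))
c=wc(cloud(p)); m=(c[...,0]>-45)&(c[...,0]<-15)&(abs(c[...,1])<26)&(c[...,2]>66.5)&(c[...,2]<90); q=c[m]; print(len(q),np.percentile(q,[5,50,95],axis=0).round(1).tolist())
E
```

```text
scene lid top slope x (=-ang) [-3.50000e-03  6.00000e-04  6.39027e+01] 2400 2568
t 42.48 [ 0.515  -0.0251  0.085 ] [-3.141 -0.    -3.107] F [ 1.1 -2.1 -0.8] w 0.0092 j [-0.05  0.28 -0.49  0.8  -0.   -0.08]
[-32.36488069  50.11058128  84.99732587]
104 [[-42.9, -23.5, 67.0], [-31.3, -2.2, 78.0], [-25.8, 21.2, 81.0]]
```

View pics/s9.png

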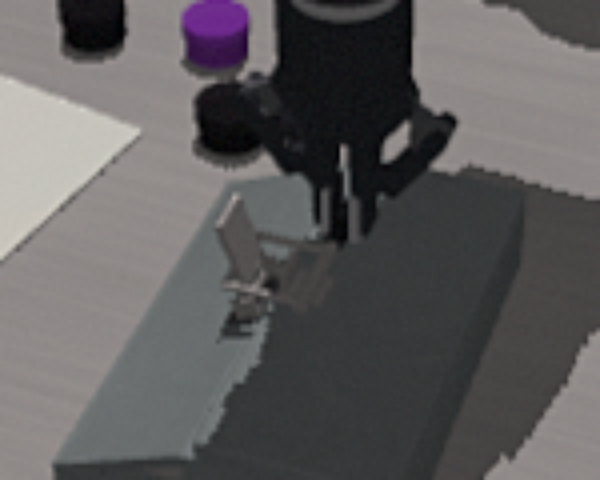

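The bar is behind the keeper, at roughly (310,280) in the crop, with the lever up at (238,240) and the lid still shut. I lower a little, release and lift off.

Call:
send_rows:
  claw: [1,1,0.7,0.5,0.5]
  xyz:
    - [0,0,0.1]
    - [0,0,0.2]
    - [0,0,0.2]
    - [0,0,0.2]
    - [0,0,0.2]
  delta_rot:
    - [0,0,0]
    - [0,0,0]
    - [0,0,0]
    - [0,0,0]
    - [0,0,0]

```text
time_s: 43.1
ee_pos: [0.515, -0.0248, 0.083]
tcp_rot: [-3.141, -0.001, -3.107]
contact_force: [0.3, -0.7, -0.0]
grip_width: 0.0427
```

Call:
send_rows:
  claw: [0.5,0.5,0.5,0.5,0.5]
  xyz:
    - [0,0,0]
    - [0,0,-2]
    - [0,0,-5]
    - [0,0,-9]
    - [0,0,-11]
  delta_rot:
    - [0,0,0]
    - [0,0,0]
    - [0,0,0]
    - [0,0,0]
    - [0,0,0]

```text
time_s: 43.72
ee_pos: [0.516, -0.0247, 0.1953]
tcp_rot: [-3.141, 0.002, -3.107]
contact_force: [0.7, -0.6, 0.0]
grip_width: 0.0427
```

```bash
cat >> look.py <<'E'
def latch(n):
    p=cam(n); c=wc(cloud(p)); f=p["frame"].astype(int)
    def g(nm,m):
        q=c[m]
        if len(q)>8: print(n,nm,len(q),np.percentile(q,[5,50,95],axis=0).round(1).tolist())
    x,y,z=c[...,0],c[...,1],c[...,2]
    g("sleeve",(x>-60)&(x<0)&(y>29)&(y<68)&(z>69)&(z<95))
    g("bar",(x>-44)&(x<0)&(abs(y)<20)&(z>72)&(z<95))
    g("keeper",(x>-56)&(x<-44)&(abs(y)<12)&(z>74)&(z<90))
    g("lever",(x>-140)&(x<-56)&(abs(y)<14)&(z>30)&(z<125))
    m=(x>-140)&(x<-50)&(abs(y)<13)&(z>66)&(z<125); q=c[m]
    if len(q): r=np.hypot(q[:,0]+70.5,q[:,2]-59.5); k=r>30; print("lever ang est",np.round(np.median(np.arctan2(q[k,2]-59.5,-70.5-q[k,0]))+np.radians(25),3),k.sum(),"rmax",r.max().round(1))
    return p
E
python3 - <<'E'
from look import *
latch("scene"); p=latch("wrist"); cv2.imwrite("pics/w10.png",p["frame"]); lidtop("scene"); st(); print(wc(robot.sense()["ee_pos"]))
E
```

```text
scene sleeve 52 [[-38.3, 30.5, 73.0], [-32.0, 45.2, 77.0], [-28.1, 61.2, 79.8]]
scene bar 52 [[-38.1, -17.0, 74.0], [-32.3, -0.8, 77.4], [-29.0, 17.8, 79.6]]
scene keeper 24 [[-51.2, -11.1, 74.9], [-48.3, -2.8, 80.6], [-47.5, 8.0, 84.0]]
scene lever 214 [[-101.5, -12.0, 32.2], [-78.9, -0.4, 76.9], [-65.6, 11.6, 110.9]]
lever ang est 1.759 76 rmax 55.8
wrist sleeve 524 [[-38.2, 31.5, 72.7], [-33.0, 48.7, 75.7], [-27.8, 64.6, 77.2]]
wrist bar 407 [[-37.6, -17.7, 72.5], [-33.0, 0.4, 74.9], [-28.4, 17.9, 76.4]]
wrist keeper 112 [[-50.4, -9.9, 74.8], [-48.5, 0.6, 80.7], [-46.9, 10.5, 81.8]]
wrist lever 782 [[-98.6, -12.1, 31.0], [-70.2, 2.8, 50.9], [-58.1, 13.6, 82.0]]
lever ang est 1.76 9 rmax 52.5
scene lid top slope x (=-ang) [3.00000e-04 4.00000e-04 6.38163e+01] 2519 2729
t 43.88 [ 0.5158 -0.0248  0.1938] [-3.141e+00  2.000e-03 -3.107e+00] F [ 0.6  0.2 -0.3] w 0.0427 j [-0.05  0.19 -0.34  1.04 -0.   -0.08]
[-32.09567149  49.33500223 193.81355352]
```

```bash
python3 - <<'E'
from look import *
P=np.array([-70.5,59.5]); o=4; H=11
T=[]
for phi in [1.75,1.5,1.3,1.1,.9,.7,.5,.35,.2,.1,0]:
    a=phi-np.radians(25); w=np.clip((a+.1)/.6,0,1)
    xc=w*(-44*np.cos(a)+o*np.sin(a)+H)+(1-w)*(-36*np.cos(a)-H+o*np.sin(a))
    xk=xc-H if a>0 else xc+H
    z=( -(xk-o*np.sin(a))*np.tan(a)+o*np.cos(a)); T.append((P[0]+xc,P[1]+z+17)); 
print(np.round(T,1).tolist()); T=np.array(T)
print("rel from first (tool x cm, tool z cm):",[(round((t[0]-T[0][0])/10,2),round(-(t[1]-T[0][1])/10,2)) for t in T])
plan([cw(-45,0,180)+(1.605,),cw(-50,0,T[0][1])+(1.605,)],maxr=.8)
E
```

```text
[[-66.8, 120.1], [-77.4, 116.9], [-85.0, 112.5], [-91.7, 106.8], [-98.0, 100.2], [-106.6, 93.3], [-113.3, 83.9], [-117.4, 77.4], [-117.4, 72.0], [-116.8, 68.4], [-115.8, 64.9]]
rel from first (tool x cm, tool z cm): [(np.float64(0.0), np.float64(-0.0)), (np.float64(-1.06), np.float64(0.32)), (np.float64(-1.82), np.float64(0.75)), (np.float64(-2.49), np.float64(1.33)), (np.float64(-3.11), np.float64(1.99)), (np.float64(-3.97), np.float64(2.67)), (np.float64(-4.65), np.float64(3.61)), (np.float64(-5.06), np.float64(4.27)), (np.float64(-5.06), np.float64(4.81)), (np.float64(-5.0), np.float64(5.17)), (np.float64(-4.9), np.float64(5.52))]
xyz [-2.47, -0.65, 0.7] rv [0.0, 0.002, 0.785]  -> [ 0.541 -0.03   0.187]
xyz [-2.2, 1.29, 0.69] rv [0.0, -0.0, 0.786]  -> [ 0.566 -0.036  0.18 ]
xyz [-0.5, -0.0, 5.99] rv [0.0, 0.0, 0.0]  -> [ 0.566 -0.041  0.12 ]
```

Call:
send_rows:
  claw: [1,1,1,1,1]
  xyz:
    - [-0.5,-0.2,0]
    - [-1,-0.3,0]
    - [-1.5,-0.5,0]
    - [-2,-0.6,0]
    - [-2.5,-0.6,0]
  delta_rot:
    - [0,0,0.16]
    - [0,0,0.32]
    - [0,0,0.48]
    - [0,0,0.64]
    - [0,0,0.785]

```text
time_s: 44.5
ee_pos: [0.5402, -0.0299, 0.192]
tcp_rot: [-3.141, -0.001, 2.386]
contact_force: [-0.4, -0.1, 0.3]
grip_width: 0.0003
```

Call:
send_rows:
  claw: [1,1,1,1,1]
  xyz:
    - [-0.5,0.3,0]
    - [-1,0.6,0]
    - [-1.5,0.9,0]
    - [-2.2,1.3,0]
    - [-2.2,1.3,0]
  delta_rot:
    - [0,0,0.16]
    - [0,0,0.32]
    - [0,0,0.48]
    - [0,0,0.64]
    - [0,0,0.785]

```text
time_s: 45.12
ee_pos: [0.5646, -0.0355, 0.19]
tcp_rot: [-3.138, -0.0, 1.596]
contact_force: [0.9, 0.2, 0.8]
grip_width: 0.0001
```

```bash
python3 - <<'E'
from look import *
cam("scene"); st(); print(wc(robot.sense()["ee_pos"]))
plan([cw(-48,0,120)+(1.605,)])
E
```

```text
t 45.17 [ 0.5643 -0.0355  0.19  ] [-3.138 -0.     1.592] F [1.2 0.6 0.4] w 0.0001 j [-0.06  0.28 -0.23  1.07 -0.    1.49]
[-44.44946028   1.22025676 189.95615167]
xyz [-0.36, 0.15, 7.0] rv [-0.004, -0.0, -0.013]  -> [ 0.566 -0.039  0.12 ]
```

Call:
send_rows:
  claw: [1,1,1,1,1]
  xyz:
    - [-0.3,0.1,3]
    - [-0.3,0.1,6]
    - [-0.3,0.1,7]
    - [-0.3,0.1,7]
    - [-0.3,0.1,7]
  delta_rot:
    - [0,0,-0.01]
    - [0,0,-0.01]
    - [0,0,-0.01]
    - [0,0,-0.01]
    - [0,0,-0.01]

```text
time_s: 45.8
ee_pos: [0.5658, -0.0384, 0.1209]
tcp_rot: [-3.139, -0.0, 1.603]
contact_force: [-1.0, -0.8, -0.4]
grip_width: 0.0004
```

Call:
send_rows:
  claw: [1,1,1,1,1]
  xyz:
    - [-1.9,0,0]
    - [-2.9,0,0.3]
    - [-3.7,0,0.8]
    - [-4.4,0,1.3]
    - [-5,0,2]
  delta_rot:
    - [0,0,0]
    - [0,0,0]
    - [0,0,0]
    - [0,0,0]
    - [0,0,0]

```text
time_s: 46.42
ee_pos: [0.5676, -0.089, 0.1006]
tcp_rot: [-3.14, 0.0, 1.602]
contact_force: [2.3, 1.2, 2.2]
grip_width: -0.0005
```

```bash
python3 - <<'E'
from look import *
st(); print(wc(robot.sense()["ee_pos"])); p=latch("scene"); cv2.imwrite("pics/s11.png",cv2.resize(p["frame"][150:270,190:340],None,fx=4,fy=4))
E
```

```text
t 46.42 [ 0.5676 -0.089   0.1006] [-3.14   0.     1.602] F [2.3 1.2 2.2] w -0.0005 j [-0.16  0.37 -0.32  0.88 -0.    1.38]
[-98.11148133  -0.30699917 100.62267548]
scene sleeve 52 [[-46.8, 29.8, 73.1], [-40.6, 46.3, 77.6], [-37.0, 61.1, 80.6]]
scene bar 39 [[-43.0, -17.7, 73.4], [-40.6, 0.7, 76.6], [-38.2, 18.3, 79.4]]
scene keeper 27 [[-51.2, -10.4, 74.8], [-48.1, -2.3, 80.5], [-45.4, 9.0, 84.9]]
scene lever 296 [[-111.0, -13.2, 33.3], [-89.3, -5.3, 73.9], [-66.5, 11.2, 113.1]]
lever ang est 1.438 116 rmax 66.4
```

View pics/s11.png

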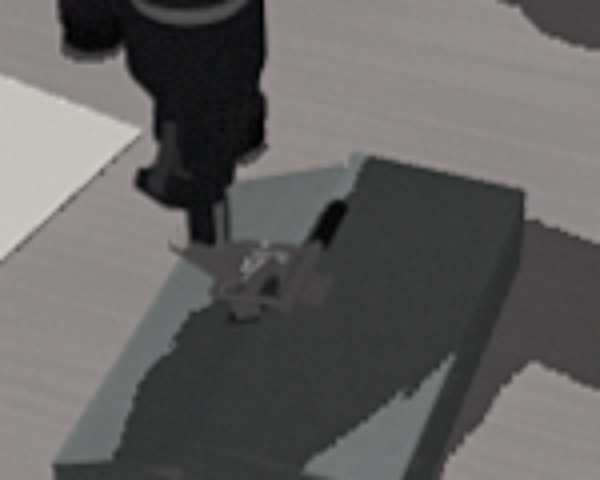

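The bar is hooked behind the keeper (sleeve at (328,225)), and the lever is coming down under the finger at (200,240). I continue to flat.

Call:
send_rows:
  claw: [1,1,1,1,1]
  xyz:
    - [-0.8,0,0.7]
    - [-1.5,0,1.6]
    - [-1.9,0,2.3]
    - [-1.9,0,2.8]
    - [-1.9,0,3.2]
  delta_rot:
    - [0,0,0]
    - [0,0,0]
    - [0,0,0]
    - [0,0,0]
    - [0,0,0]

```text
time_s: 47.1
ee_pos: [0.5678, -0.1082, 0.0675]
tcp_rot: [-3.139, -0.0, 1.602]
contact_force: [0.3, 1.1, 3.4]
grip_width: -0.0001
```

```bash
python3 - <<'E'
from look import *
st(); print(wc(robot.sense()["ee_pos"])); latch("scene")
E
```

```text
t 47.1 [ 0.5678 -0.1082  0.0675] [-3.139 -0.     1.602] F [0.3 1.1 3.4] w -0.0001 j [-0.19  0.41 -0.35  0.82 -0.    1.35]
[-117.22515007    0.2100417    67.47793491]
scene sleeve 56 [[-49.2, 30.3, 72.8], [-42.6, 45.5, 77.2], [-38.5, 60.7, 80.5]]
scene bar 37 [[-43.4, -17.9, 72.8], [-41.2, -0.7, 76.7], [-39.3, 19.4, 79.7]]
scene keeper 28 [[-50.5, -10.1, 76.1], [-48.0, -1.5, 79.9], [-45.2, 9.4, 84.9]]
scene lever 323 [[-121.3, -13.6, 34.9], [-104.2, -5.0, 60.5], [-67.2, 10.5, 109.7]]
lever ang est 1.18 95 rmax 72.7
```

Call:
send_rows:
  claw: [1,1,1,1,1]
  xyz:
    - [0,0,0.3]
    - [0,0,0.6]
    - [0,0,0.8]
    - [0,0,1]
    - [0,0,1]
  delta_rot:
    - [0,0,0]
    - [0,0,0]
    - [0,0,0]
    - [0,0,0]
    - [0,0,0]

```text
time_s: 47.78
ee_pos: [0.5679, -0.1084, 0.062]
tcp_rot: [-3.141, 0.0, 1.603]
contact_force: [-15.3, 1.9, 47.4]
grip_width: -0.0
```

```bash
python3 - <<'E'
from look import *
st(); print(wc(robot.sense()["ee_pos"]))
E
```

```text
t 47.77 [ 0.5679 -0.1084  0.062 ] [-3.141  0.     1.603] F [-15.3   1.9  47.4] w -0.0 j [-0.19  0.41 -0.36  0.8  -0.    1.35]
[-1.17440035e+02  1.00807968e-01  6.20235650e+01]
```

Call:
send_rows:
  claw: [1,1,1,1,1]
  xyz:
    - [0,0,-2]
    - [0,0,-6]
    - [0,0,-12]
    - [0,0,-17]
    - [-4,0,-20]
  delta_rot:
    - [0,0,0]
    - [0,0,0]
    - [0,0,0]
    - [0,0,0]
    - [0,0,0]

```text
time_s: 48.4
ee_pos: [0.5699, -0.1473, 0.2646]
tcp_rot: [3.14, 0.001, 1.606]
contact_force: [1.2, -0.4, 0.4]
grip_width: -0.0002
```

Call:
send_rows:
  claw: [1,1,1,1,1]
  xyz:
    - [-4,0,0]
    - [-8,0,0]
    - [-12,0,0]
    - [-12,0,0]
    - [-12,0,0]
  delta_rot:
    - [0,0,0]
    - [0,0,0]
    - [0,0,0]
    - [0,0,0]
    - [0,0,0]

```text
time_s: 49.02
ee_pos: [0.5735, -0.267, 0.2638]
tcp_rot: [-3.141, -0.0, 1.606]
contact_force: [-0.3, 0.1, -0.8]
grip_width: -0.0
```

```bash
python3 - <<'E'
from look import *
p=latch("scene"); lidtop("scene"); lidtop("top"); p2=latch("top")
c=wc(cloud(p2)); x,y,z=c[...,0],c[...,1],c[...,2]
for n,pp in(("scene",p),("top",p2)):
    c=wc(cloud(pp)); x,y,z=c[...,0],c[...,1],c[...,2]
    m=(x<-90)&(x>-128)&(abs(y)<12)&(z>15)&(z<75); q=c[m]; s=np.polyfit(q[:,0],q[:,2],1); print(n,"lever strip slope deg",np.degrees(np.arctan(s[0])).round(1),"z above panel line:",(np.median(q[:,2]-(50+(q[:,0]+61)*np.tan(np.radians(25))))).round(1),len(q))
    f=pp["frame"].astype(int); w=cloud(pp); b=(f[...,0]>f[...,2]+40)&(w[...,1]>.2)&(w[...,2]<.09)&(w[...,2]>.058)&(w[...,0]<.65); q=w[b]
    if len(q)>10: print(n,"box",cv2.minAreaRect(q[:,:2].astype(np.float32)),np.median(q[:,2]))
cv2.imwrite("pics/s12.png",cv2.resize(p["frame"][130:340,150:490],None,fx=2.2,fy=2.2))
st()
E
```

```text
scene sleeve 55 [[-48.7, 30.5, 72.4], [-41.9, 45.8, 77.6], [-38.6, 61.5, 80.4]]
scene bar 32 [[-43.5, -17.4, 73.8], [-41.1, 0.8, 76.9], [-39.3, 18.9, 78.9]]
scene keeper 32 [[-51.3, -11.2, 76.8], [-47.9, -0.0, 80.1], [-44.7, 10.3, 83.6]]
scene lever 191 [[-118.1, -12.2, 36.2], [-88.2, -0.5, 52.9], [-63.8, 11.9, 63.6]]
lever ang est 2.707 4 rmax 31.1
scene lid top slope x (=-ang) [8.00000e-04 4.00000e-04 6.37114e+01] 2513 2684
top lid top slope x (=-ang) [-1.50000e-03  1.40000e-03  6.33709e+01] 2620 3077
top sleeve 75 [[-49.4, 31.7, 73.5], [-44.0, 49.1, 77.2], [-38.9, 64.2, 80.6]]
top bar 32 [[-43.7, -17.5, 74.6], [-41.5, 0.5, 77.2], [-39.8, 18.0, 80.6]]
top keeper 29 [[-50.9, -9.9, 75.9], [-48.0, 0.7, 80.2], [-45.6, 11.1, 84.9]]
top lever 278 [[-117.2, -12.9, 41.2], [-87.7, 0.1, 52.5], [-59.5, 12.8, 64.2]]
lever ang est 2.696 4 rmax 32.3
scene lever strip slope deg 36.4 z above panel line: 18.5 110
scene box ((0.5077367424964905, 0.34017956256866455), (0.05781623348593712, 0.09820599853992462), 3.7543318271636963) 0.06528515811755546
top lever strip slope deg 39.5 z above panel line: 18.4 120
top box ((0.5046921968460083, 0.33865413069725037), (0.05625559762120247, 0.09792695194482803), 3.544569253921509) 0.06489612905960786
t 49.23 [ 0.5741 -0.2662  0.2647] [3.141e+00 1.000e-03 1.607e+00] F [0.2 0.9 0.1] w -0.0 j [-0.43  0.37  0.07  1.27 -0.    1.1 ]
```

View pics/s12.png

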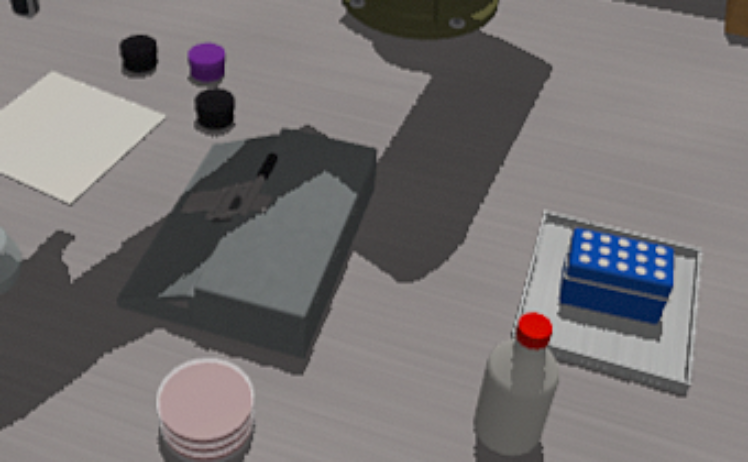

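The lid is shut and the sleeve is at (268,165) behind the keeper. The lever looks flat at (200,200) and the tip box is upright in the tray. I'll check the lever angle once more without the points beyond its tip.

```bash
python3 - <<'E'
from look import *
for n in("scene","top"):
    c=wc(cloud(cam(n))); x,y,z=c[...,0],c[...,1],c[...,2]
    e=z-(50+(x+61)*np.tan(np.radians(25)))
    m=(x<-82)&(x>-115)&(abs(y)<12)&(e>10)&(e<40); q=c[m]; s=np.polyfit(q[:,0],q[:,2],1); print(n,"slope rad minus 25deg",(np.arctan(s[0])-np.radians(25)).round(3),len(q))
    for lo in range(-120,-78,6):
        k=m&(x>=lo)&(x<lo+6); print(lo,k.sum(),np.median(e[k]).round(1) if k.sum() else None,end="; ")
    m2=(x<-82)&(x>-130)&(abs(y)>40)&(abs(y)<110)&(abs(e)<6); s=np.polyfit(x[m2],z[m2],1); print("\npanel slope deg",np.degrees(np.arctan(s[0])).round(2),"e",np.median(e[m2]).round(1))
E
```

```text
scene slope rad minus 25deg -0.001 74
-120 3 18.9; -114 15 19.6; -108 12 19.7; -102 13 19.3; -96 12 19.7; -90 14 19.2; -84 5 19.2; 
panel slope deg 24.68 e 1.3
top slope rad minus 25deg 0.007 119
-120 5 18.8; -114 22 18.5; -108 18 18.8; -102 19 18.6; -96 23 19.6; -90 24 18.7; -84 8 17.7; 
panel slope deg 24.98 e 0.7
```

Both views show the lever parallel to the slope (within 0.01 rad). Handing in.

```bash
python3 -c "
from rig import robot
print(robot.close_job())"
```

```text
the job is handed in; nothing more can be done
None
```

The whole job is done and handed in at about 49 s on the robot's clock. The interface gives no verdict, so what follows rests on my last checks.

I stood the tip box in the tray and put all four dishes upright in a row on the case floor. Then I shut the lid, laid the loop's cross-bar behind the keeper with the lever at about 1.7 rad, and pressed the lever down to its stop.

- **Tip box:** upright in the tray and within a few millimetres of its centre.
- **Dishes:** all four were upright in the case, well inside the limits, when I looked just before shutting the lid. They can't be seen now that it is shut.
- **Lid:** about 0.00 rad in both views.
- **Cross-bar:** about 4 to 5 mm behind the keeper plate and 4 to 5 mm above its foot.
- **Lever:** within about 0.01 rad of flat.
- **Robot:** clear of everything, with no contact force.
- **Bottle, lamp and plates:** I never went near them, but I did not measure their positions again at the end.

**What disagreed or went wrong:**
- My first push on the lid jammed the gripper's knuckles against its edge, with up to about 26 N. I backed off, turned the gripper 90° and the second push worked.
- My first measurement of the lever's angle read about 37°, because it included points beyond the lever's tip. Leaving those out gave the flat reading above.
- My case frame was about 1 to 2 mm off along x at the keeper. I allowed for that in the latch moves.

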